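# Find the high spots of the handwheels on the runout stands

### The arm

A 7-joint arm with a two-finger parallel gripper is mounted at the origin on the work surface. World frame = base frame: x ahead of the robot, y to its left, z up, the work surface at z = 0. Lengths are in mm, angles in rad, forces in N, time in s.
With the tool pointing down it reaches from about 425 to 1025 mm from the base axis. Payload 3.6 kg.
Tool frame: the origin (TCP) lies at the very end of the fingers, on their centre line; the grasp point (between the pads) lies 19 mm behind it; x points along the fingers, z is the direction in which the jaws open and shut, and the axes are right-handed (so a half turn about x gives the same grasp; the last joint's range is limited). The gripper opens to 85 mm and grips with 20 to 120 N. Pads are 22 mm wide; open, the fingers measure 114 mm over their backs; the gripper's body (76 mm by 85 mm) begins 54 mm behind the grasp point. The pads swing forward as they close: fully open they stand 13 mm farther back than shut.
Start: joints at [1.081, 0.591, 0.048, 1.609, -0.033, 0.943, -0.034], TCP at [279.523, -668.952, 231.302] pointing down, gripper open.
Joint ranges: [-2.69, 2.69], [-0.47, 2.24], [-1.27, 1.36], [0.19, 2.51], [-1.53, 4.68], [0.08, 2.07], [-3.09, 3.09]. Speed limits (rad/s): [2.57, 2.57, 3.14, 3.14, 3.14, 3.14, 3.14].

### API

Orientations are given as a rotation vector (axis times angle).
In Python, from bench import state, read_camera, close_job, outline_of gives the robot as it stands.
- The arm moves only by the tool move_arm, never from a script. Its argument "targets" is a list of rows, each a list of 7 numbers: the shift along the tool's x, y, z in mm, then the turn, a rotation vector about the tool's x, y, z in rad, then the finger opening in mm, from 0 to 85.4. In form: [[tx, ty, tz, ax, ay, az, grip], ...]. A call has 1 to 20 rows; each row shifts and turns the pose as measured when the row begins, along the tool's axes as they then stand; what a row does not reach is not made up. A row lasts 1/12 s, in which the tool goes at most 41.7 mm and 7.16 degrees, less where a joint would pass 70% of its speed; a pose out of reach is approached as far as the arm can. A call is refused whole if a number of a shift passes 41.7 or a number of a turn 0.125, either way. A call with a gripper value outside its range is refused whole. The fingers move at their own pace and stop on an object; "grip_force" is the grip in N (left out, the last holds). Time passes only in rows, so rows that do not move let the fingers close. It gives the time, the measured TCP pose, the force and the opening at its end, in the units of the state.
- state(): the state, without advancing time (a new reading comes with each control period).
- read_camera(name): name is "scene" or "top"; returns a dict with "image" (384x512x3 uint8, red, green, blue), "mtx" (3x3 intrinsics, pixels), "world_from_camera" (4x4, takes a point from camera to world coordinates). Camera axes: x right, y down, z forward; pixel columns grow to the right and rows downward; lengths in mm; the calibration is good to about 2 mm. A picture is of the moment at which its call begins. There is no depth.
- close_job(): hands the job in, once; it reports no verdict.
Trained networks look in the newest picture that a camera, given by its name, has taken for a name from the list of things; names that differ only in an ending like _2 or _b are one class to them, and where a whole thing is asked for, a point or a joint stands for the part that bears it (a point fixed in the world has none). Each returns a list of dicts, best first, with "p" (0 to 1); they miss things now and then, are a little off and sometimes report something else, mostly with a low value. They report only what shows in the picture. A call takes as long as a camera call.
- outline_of(camera, query): "mask" (384x512 bool, what is visible of it) and "bbox" ([centre column, centre row, width, height] in pixels, round what is visible of it).
The state is a dict: "time": time; "joint_positions": joint angles; "joint_vel": joint speeds; "joint_torque": joint torques, N m; "ee_pos": TCP position; "eef_rot": TCP orientation; "force": force on the tool from outside, world axes, zero at the start; "wrist_torque": the same for the moment, N m; "gripper_width": finger opening in mm.
Only numpy, scipy, OpenCV 4.12 (cv2) and the standard library are available. Lean on these libraries where they do the work, as an engineer would, in place of code of your own. Each camera call takes 0.05 s, during which the arm holds its last target. There are 200 camera calls.

### The job

The handwheels lying on the bench run out of true, and their high spots are to be found for marking. Fit every wheel that is there squarely and fully down on the spindle of a runout stand (one to a stand, any stand), swing that stand's gauge in against its stop, and crank the wheel round to find where its rim pushes the gauge's pointer furthest; leave every wheel stopped there, with its high spot at the gauge, and do not disturb the jar, the pen and the slide box.

Things in the scene. Friction and masses are not known exactly. Their poses are not given: they have to be found in the camera images.
- wheel1: loose aluminium disc handwheel, 0.27 kg (may be absent): disc 84 mm across, 14 mm thick, one unmarked high spot on its rim, nearly 4 mm proud, spread over a third of the rim. Round hub of 34 mm diameter rising to 32 mm above the underside. Tapered square through bore, 16.5 mm wide below, 13.4 above, sides along x and y. Origin on the axis at the underside; crank handle 31 mm out along +x; z up
- wheel1_handle (a point): on the axis of wheel1's upright black crank handle, 54 mm above the wheel's underside. The handle is 15 mm in diameter, from 15 to 64 mm above the underside, and revolves freely on its pin, so a gripper can hold it and crank the wheel in a circle of 31 mm radius without turning itself
- wheel2: loose aluminium disc handwheel, 0.27 kg (may be absent): disc 84 mm across, 14 mm thick, one unmarked high spot on its rim, nearly 4 mm proud, spread over a third of the rim. Round hub of 34 mm diameter rising to 32 mm above the underside. Tapered square through bore, 16.5 mm wide below, 13.4 above, sides along x and y. Origin on the axis at the underside; crank handle 31 mm out along +x; z up
- wheel2_handle (a point): on the axis of wheel2's upright black crank handle, 54 mm above the wheel's underside. The handle is 15 mm in diameter, from 15 to 64 mm above the underside, and revolves freely on its pin, so a gripper can hold it and crank the wheel in a circle of 31 mm radius without turning itself
- wheel3: loose aluminium disc handwheel, 0.27 kg (may be absent): disc 84 mm across, 14 mm thick, one unmarked high spot on its rim, nearly 4 mm proud, spread over a third of the rim. Round hub of 34 mm diameter rising to 32 mm above the underside. Tapered square through bore, 16.5 mm wide below, 13.4 above, sides along x and y. Origin on the axis at the underside; crank handle 31 mm out along +x; z up
- wheel3_handle (a point): on the axis of wheel3's upright black crank handle, 54 mm above the wheel's underside. The handle is 15 mm in diameter, from 15 to 64 mm above the underside, and revolves freely on its pin, so a gripper can hold it and crank the wheel in a circle of 31 mm radius without turning itself
- seat1 (a point): centre of the spindle shoulder (48 mm disc, 60 mm above the bench) of fixed stand 1, the robot's right: the underside of a seated wheel rests here. +x points to the feeler pin of the gauge when its arm is in, z up. Above the shoulder the tapered steel square: 16.2 mm wide, 13.6 near its chamfered top, 30 mm tall; 0.15 mm clear a side once seated
- spindle1 (a joint): turn of spindle 1, rad, anticlockwise from above; at 0 and every quarter turn the sides of its square lie along the x and y of seat1. Turns endlessly with slight drag (0.02 N m) and stays where it is left
- arm1 (a joint): swing of stand 1's gauge arm about its vertical pivot (54 mm along +x, 85 mm along +y of seat1), rad: 0 = in, against its stop, feeler on the rim; grows anticlockwise from above as it swings clear (to 1.1). Friction holds it anywhere: 1.5 N at its post moves it in, 6 N out; a light spring keeps it on the stop
- knob1 (a point): on the axis of the upright steel post on gauge arm 1, by which it is swung: 12 mm diameter, 45 mm tall, this point 16 mm below its top, 42 mm above the height of seat1 and 64 mm from the arm's pivot. The arm bar is 28 mm below this point, the gauge's pointer beside it 20 mm below
- pointer1 (a joint): turn of the 70 mm black pointer of gauge 1 over its white scale plate (80 x 66 mm, facing up, on the arm), rad, anticlockwise from above, sprung back to 0. The feeler pin at its root meets the rim (about 0.5 N) and turns it about 0.137 rad per mm: about 0.2 on the round part of a seated wheel, roughly 0.5 more at its high spot
- seat2 (a point): centre of the spindle shoulder (48 mm disc, 60 mm above the bench) of fixed stand 2, the middle: the underside of a seated wheel rests here. +x points to the feeler pin of the gauge when its arm is in, z up. Above the shoulder the tapered steel square: 16.2 mm wide, 13.6 near its chamfered top, 30 mm tall; 0.15 mm clear a side once seated
- spindle2 (a joint): turn of spindle 2, rad, anticlockwise from above; at 0 and every quarter turn the sides of its square lie along the x and y of seat2. Turns endlessly with slight drag (0.02 N m) and stays where it is left
- arm2 (a joint): swing of stand 2's gauge arm about its vertical pivot (54 mm along +x, 85 mm along +y of seat2), rad: 0 = in, against its stop, feeler on the rim; grows anticlockwise from above as it swings clear (to 1.1). Friction holds it anywhere: 1.5 N at its post moves it in, 6 N out; a light spring keeps it on the stop
- knob2 (a point): on the axis of the upright steel post on gauge arm 2, by which it is swung: 12 mm diameter, 45 mm tall, this point 16 mm below its top, 42 mm above the height of seat2 and 64 mm from the arm's pivot. The arm bar is 28 mm below this point, the gauge's pointer beside it 20 mm below
- pointer2 (a joint): turn of the 70 mm black pointer of gauge 2 over its white scale plate (80 x 66 mm, facing up, on the arm), rad, anticlockwise from above, sprung back to 0. The feeler pin at its root meets the rim (about 0.5 N) and turns it about 0.137 rad per mm: about 0.2 on the round part of a seated wheel, roughly 0.5 more at its high spot
- seat3 (a point): centre of the spindle shoulder (48 mm disc, 60 mm above the bench) of fixed stand 3, the robot's left: the underside of a seated wheel rests here. +x points to the feeler pin of the gauge when its arm is in, z up. Above the shoulder the tapered steel square: 16.2 mm wide, 13.6 near its chamfered top, 30 mm tall; 0.15 mm clear a side once seated
- spindle3 (a joint): turn of spindle 3, rad, anticlockwise from above; at 0 and every quarter turn the sides of its square lie along the x and y of seat3. Turns endlessly with slight drag (0.02 N m) and stays where it is left
- arm3 (a joint): swing of stand 3's gauge arm about its vertical pivot (54 mm along +x, 85 mm along +y of seat3), rad: 0 = in, against its stop, feeler on the rim; grows anticlockwise from above as it swings clear (to 1.1). Friction holds it anywhere: 1.5 N at its post moves it in, 6 N out; a light spring keeps it on the stop
- knob3 (a point): on the axis of the upright steel post on gauge arm 3, by which it is swung: 12 mm diameter, 45 mm tall, this point 16 mm below its top, 42 mm above the height of seat3 and 64 mm from the arm's pivot. The arm bar is 28 mm below this point, the gauge's pointer beside it 20 mm below
- pointer3 (a joint): turn of the 70 mm black pointer of gauge 3 over its white scale plate (80 x 66 mm, facing up, on the arm), rad, anticlockwise from above, sprung back to 0. The feeler pin at its root meets the rim (about 0.5 N) and turns it about 0.137 rad per mm: about 0.2 on the round part of a seated wheel, roughly 0.5 more at its high spot
- grease_jar: bystander: small closed jar, 52 mm diameter, 55 mm tall, origin under its centre
- marker_pen: bystander: white marker pen with black cap lying on the bench, 128 mm long, origin under its centre, along x
- slide_box: bystander: flat blue box for microscope slides, 85 x 110 x 30 mm, origin under its centre

How it is judged (in metres and radians):
At the end, for the whole second after the job is handed in: Every wheel present is at rest on a spindle, within 3 mm of fully down and 4 mm of its axis; that stand's gauge arm is within 0.03 rad of its stop; its pointer is within about 0.05 rad of its highest reading (high spot within about 15 degrees of the feeler) (((horizontal distance between wheel1 and seat1 below 0.004 m and z of wheel1 in the frame of seat1 between -0.003 and 0.003 m and angle between wheel1's own z axis and vertical below 0.05 rad and value of joint arm1 below 0.03 rad and value of joint pointer1 above 0.635 rad and linear speed of wheel1 below 0.03 m/s) or (horizontal distance between wheel1 and seat2 below 0.004 m and z of wheel1 in the frame of seat2 between -0.003 and 0.003 m and angle between wheel1's own z axis and vertical below 0.05 rad and value of joint arm2 below 0.03 rad and value of joint pointer2 above 0.635 rad and linear speed of wheel1 below 0.03 m/s) or (horizontal distance between wheel1 and seat3 below 0.004 m and z of wheel1 in the frame of seat3 between -0.003 and 0.003 m and angle between wheel1's own z axis and vertical below 0.05 rad and value of joint arm3 below 0.03 rad and value of joint pointer3 above 0.635 rad and linear speed of wheel1 below 0.03 m/s)) and ((horizontal distance between wheel2 and seat1 below 0.004 m and z of wheel2 in the frame of seat1 between -0.003 and 0.003 m and angle between wheel2's own z axis and vertical below 0.05 rad and value of joint arm1 below 0.03 rad and value of joint pointer1 above 0.635 rad and linear speed of wheel2 below 0.03 m/s) or (horizontal distance between wheel2 and seat2 below 0.004 m and z of wheel2 in the frame of seat2 between -0.003 and 0.003 m and angle between wheel2's own z axis and vertical below 0.05 rad and value of joint arm2 below 0.03 rad and value of joint pointer2 above 0.635 rad and linear speed of wheel2 below 0.03 m/s) or (horizontal distance between wheel2 and seat3 below 0.004 m and z of wheel2 in the frame of seat3 between -0.003 and 0.003 m and angle between wheel2's own z axis and vertical below 0.05 rad and value of joint arm3 below 0.03 rad and value of joint pointer3 above 0.635 rad and linear speed of wheel2 below 0.03 m/s)) and ((horizontal distance between wheel3 and seat1 below 0.004 m and z of wheel3 in the frame of seat1 between -0.003 and 0.003 m and angle between wheel3's own z axis and vertical below 0.05 rad and value of joint arm1 below 0.03 rad and value of joint pointer1 above 0.635 rad and linear speed of wheel3 below 0.03 m/s) or (horizontal distance between wheel3 and seat2 below 0.004 m and z of wheel3 in the frame of seat2 between -0.003 and 0.003 m and angle between wheel3's own z axis and vertical below 0.05 rad and value of joint arm2 below 0.03 rad and value of joint pointer2 above 0.635 rad and linear speed of wheel3 below 0.03 m/s) or (horizontal distance between wheel3 and seat3 below 0.004 m and z of wheel3 in the frame of seat3 between -0.003 and 0.003 m and angle between wheel3's own z axis and vertical below 0.05 rad and value of joint arm3 below 0.03 rad and value of joint pointer3 above 0.635 rad and linear speed of wheel3 below 0.03 m/s))); the robot touches nothing.
It fails at once if the jar, the pen or the slide box was moved by more than 25 mm (distance of any of grease_jar, marker_pen, slide_box from where it was at the start of the episode above 0.025 m).
Of wheel1, wheel2, wheel3 only 2 to 3 are there at a start; the rules pass over those that are not, and their reading is None.
At some moment in a run one of wheel1, wheel2, wheel3 may be knocked a few centimetres aside while the robot is not near it.
It also fails if it takes over 210 s, if anything falls off the work surface, if the arm or the gripper's body presses on something with over 40 N, if the wrist force passes 120 N, or if a joint passes its speed limit or range.

## Working session

There is one attempt and no reset: what is moved stays moved. The work goes in short steps, Python scripts to look and compute and a tool call to move; the robot and the scene stay as the last step left them, time stands still between calls to the robot, and variables do not carry over. Pictures are saved under pics/ and viewed, about 12 in all and at most 16, crops included, and the job is handed in when it is done.

Besides the shell and the picture viewer there is one more tool, called after "Call:" in YAML: its name, and indented under it one key for each argument. move_arm: Moves the arm, as the interface text tells. Its arguments: {"type":"object","properties":{"targets":{"type":"array","items":{"type":"array","items":{"type":"number"}}},"grip_force":{"type":"number"}},"required":["targets"]}

```bash
ls; mkdir -p pics; cat > h.py <<'E'
import numpy as np, cv2
from bench import *
from scipy.spatial.transform import Rotation as R
E
python3 - <<'E'
from h import *
s=state()
for k,v in s.items(): print(k,np.round(v,3))
print(np.round(R.from_rotvec(s['eef_rot']).as_matrix(),3))
for c in ['scene','top']:
    d=read_camera(c); cv2.imwrite(f'pics/{c}0.png',d['image'][:,:,::-1]); print(np.round(d['mtx'],1),np.round(d['world_from_camera'],3))
    np.savez(f'{c}.npz',K=d['mtx'],T=d['world_from_camera'])
    for q in ['wheel1','wheel1_handle','knob1','pointer1','arm1','spindle1','seat1','grease_jar','marker_pen','slide_box']:
        try:
            print(c,q,[(np.round(o['bbox']).astype(int).tolist(),round(o['p'],2),int(o['mask'].sum())) for o in outline_of(c,q)])
        except Exception as e: print(q,e)
E
```

```text
pics
time 0.0
joint_positions [ 1.082  0.592  0.048  1.61  -0.033  0.943 -0.034]
joint_vel [ 0.001  0.001 -0.    -0.001 -0.001 -0.001  0.   ]
joint_torque [-0.0000e+00 -5.4869e+01  1.5460e+00 -1.9812e+01  9.0000e-03  9.0000e-03
  0.0000e+00]
ee_pos [ 279.208 -668.162  230.11 ]
eef_rot [ 0.914  1.373 -0.912]
force [ 0.43   0.361 -0.454]
wrist_torque [ 0.024  0.004 -0.01 ]
gripper_width 85.325
[[-0.001  0.923  0.386]
 [ 0.002  0.386 -0.923]
 [-1.    -0.    -0.002]]
[[379.4   0.  258.4]
 [  0.  379.4 192.5]
 [  0.    0.    1. ]] [[ 1.500000e-02  7.460000e-01 -6.660000e-01  1.188728e+03]
 [ 1.000000e+00 -8.000000e-03  1.400000e-02 -3.284000e+00]
 [ 5.000000e-03 -6.660000e-01 -7.460000e-01  8.426250e+02]
 [ 0.000000e+00  0.000000e+00  0.000000e+00  1.000000e+00]]
scene wheel1 [([298, 187, 35, 38], 0.82, 638), ([259, 188, 33, 39], 0.74, 609), ([210, 185, 25, 32], 0.66, 610)]
scene wheel1_handle []
scene knob1 [([139, 229, 59, 39], 0.83, 1121), ([408, 204, 41, 49], 0.8, 1118), ([293, 246, 50, 55], 0.63, 1414)]
scene pointer1 [([125, 225, 14, 21], 0.47, 54), ([281, 248, 14, 21], 0.43, 28), (
[... 1170 characters left out ...]

top knob1 [([100, 176, 43, 59], 0.94, 1235), ([219, 131, 40, 58], 0.88, 1128), ([359, 143, 49, 45], 0.72, 1123), ([302, 222, 36, 36], 0.18, 802)]
top pointer1 [([232, 131, 2, 0], 0.55, 1), ([114, 167, 7, 3], 0.38, 16)]
top arm1 [([219, 131, 43, 60], 0.93, 1134), ([362, 145, 49, 45], 0.76, 1178), ([111, 165, 13, 7], 0.52, 36)]
top spindle1 [([364, 194, 11, 16], 0.75, 219), ([245, 168, 17, 19], 0.65, 287), ([146, 197, 16, 16], 0.54, 252)]
top seat1 [([235, 146, 65, 96], 0.87, 4182), ([350, 169, 73, 96], 0.6, 4227)]
top grease_jar [([218, 130, 41, 56], 0.71, 1169), ([111, 269, 27, 23], 0.62, 401)]
top marker_pen [([386, 261, 49, 22], 0.57, 281)]
top slide_box [([183, 100, 47, 39], 0.62, 1285)]
```

```bash
python3 - <<'E'
import cv2
a=cv2.imread('pics/scene0.png')[130:330,80:460]; cv2.imwrite('pics/s0.png',cv2.resize(a,None,fx=2.1,fy=2.1,interpolation=2))
a=cv2.imread('pics/top0.png')[70:300,70:430]; cv2.imwrite('pics/t0.png',cv2.resize(a,None,fx=2.2,fy=2.2,interpolation=2))
E
```

```text
(no output)
```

View pics/s0.png

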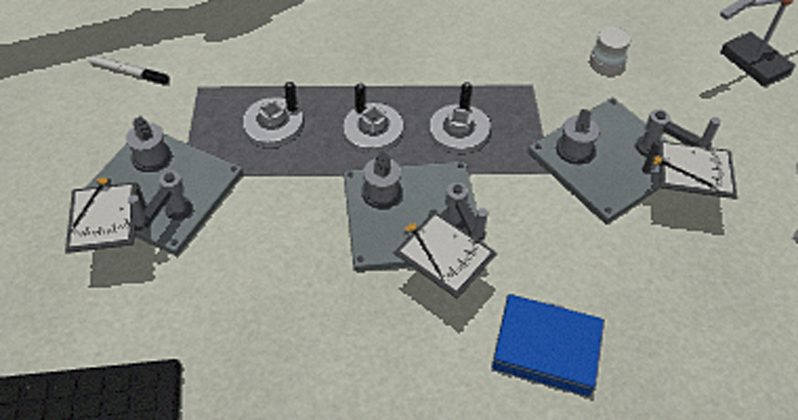

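View pics/t0.png

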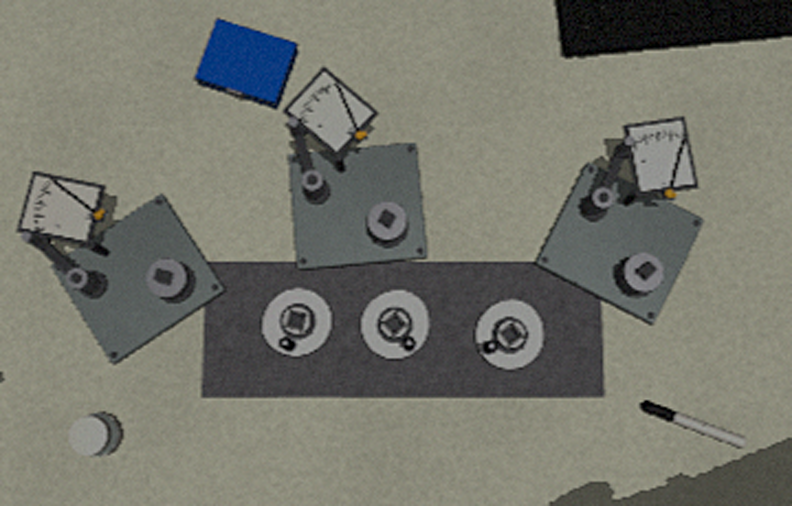

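Three wheels on the mat, three stands with gauges swung out. A magnified montage will give me exact picks.

```bash
python3 - <<'E'
import cv2,numpy as np
def tile(im,c,r,h,s):
    c0,r0=c-h,r-h
    t=cv2.resize(im[r0:r0+2*h,c0:c0+2*h],(s,s),interpolation=cv2.INTER_CUBIC)
    for v in range(0,2*h):
        if (c0+v)%10==0:
            x=int((v+.5)*s/(2*h)); cv2.line(t,(x,0),(x,6),(0,0,255),1); cv2.putText(t,str(c0+v),(x-10,16),0,.35,(0,0,255),1)
        if (r0+v)%10==0:
            x=int((v+.5)*s/(2*h)); cv2.line(t,(0,x),(6,x),(0,0,255),1); cv2.putText(t,str(r0+v),(8,x+4),0,.35,(0,0,255),1)
    t[:,-1]=0;t[-1]=0
    return t
S=cv2.imread('pics/scene0.png');T=cv2.imread('pics/top0.png')
a=[tile(T,c,r,20,200) for c,r in [(204,218),(249,217),(301,221),(146,198)]]
b=[tile(T,c,r,20,200) for c,r in [(246,170),(362,194)]]+[tile(S,c,r,20,200) for c,r in [(298,187),(256,187)]]
d=[tile(S,c,r,20,200) for c,r in [(210,185),(357,192),(262,213),(151,196)]]
cv2.imwrite('pics/m1.png',np.vstack([np.hstack(x) for x in (a,b,d)]))
a=[tile(T,c,r,33,264) for c,r in [(105,180),(213,140),(357,150)]]
b=[tile(S,c,r,33,264) for c,r in [(405,208),(294,242),(140,225)]]
cv2.imwrite('pics/m2.png',np.vstack([np.hstack(x) for x in (a,b)]))
E
```

```text
(no output)
```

View pics/m1.png

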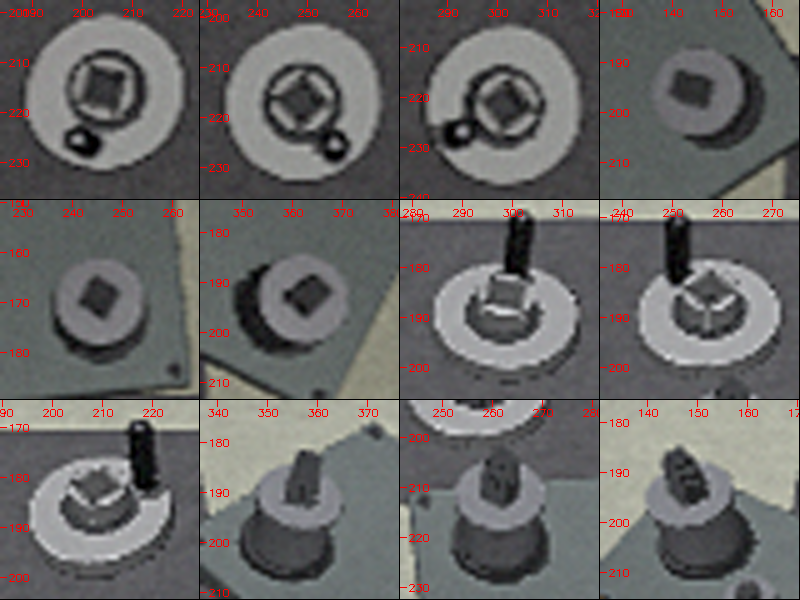

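View pics/m2.png

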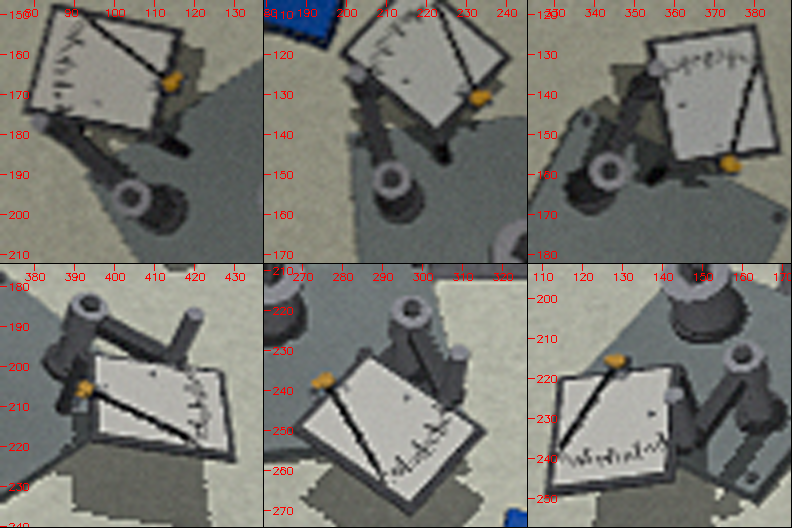

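```bash
cat >> h.py <<'E'
C={c:(lambda d:(d['K'],d['T']))(np.load(f'{c}.npz')) for c in('scene','top')}
def P(c): K,T=C[c]; return K@np.linalg.inv(T)[:3]
def tri(t,s):
    X=cv2.triangulatePoints(P('top'),P('scene'),np.array(t,float).reshape(2,1),np.array(s,float).reshape(2,1)); X=(X[:3]/X[3])[:,0]
    return X,max(np.linalg.norm(proj('top',X)-t),np.linalg.norm(proj('scene',X)-s))
def proj(c,X):
    p=P(c)@np.append(X,1); return p[:2]/p[2]
def onz(c,uv,z):
    K,T=C[c]; d=T[:3,:3]@np.linalg.inv(K)@np.array([uv[0],uv[1],1.]); o=T[:3,3]; return o+d*(z-o[2])/d[2]
E
python3 - <<'E'
from h import *
pts=dict(hubA=((204.5,215.3),(298.3,184.7),32),hubB=((249.1,217.1),(257.3,184.1),32),hubC=((301.5,221.3),(209.5,181.7),32),
s3=((145.5,195.9),(356.4,190.5),60),s2=((245.5,170.1),(261.8,211.1),60),s1=((361.9,193.3),(148.3,193.9),60),
p3=((104.3,195.8),(393.8,185.3),None),p2=((211,151.5),(297.3,220.3),None),p1=((343.5,159.3),(160.8,213.5),None),
k3=((81.5,177),(420.3,187.5),118),k2=((202.8,125),(309.3,230.5),118),k1=((355.8,133.5),(142.8,224.3),118),
r3=((114.8,167),(392.5,205.5),82),r2=((233.8,130.8),(275,237.5),82),r1=((374.3,157.3),(128.3,215.5),82))
X={}
for n,(t,s,z) in pts.items():
    X[n],e=tri(t,s); print(n,np.round(X[n],1),'res %.2f'%e, 'z',z, z and np.round(onz('top',t,z)[:2],1), z and np.round(onz('scene',s,z)[:2],1))
for i in '123':
    v=X['p'+i]-X['s'+i]; yaw=np.arctan2(v[1],v[0])-np.arctan2(85,54)
    k=X['k'+i]-X['p'+i]; r=X['r'+i]-X['p'+i]
    print(i,'d',np.hypot(*v[:2]).round(1),'yaw',yaw.round(3),'knob r',np.hypot(*k[:2]).round(1),'ang in seat',((np.arctan2(k[1],k[0])-yaw)%6.283).round(3),'root r',np.hypot(*r[:2]).round(1),((np.arctan2(r[1],r[0])-yaw)%6.283).round(3))
for n,t in dict(A=(200.3,225.9),B=(255.5,225.5),C=(292.5,227.1)).items():
    h=onz('top',t,40)-X['hub'+n]; print(n,'handle',np.hypot(*h[:2]).round(1),'ang',np.arctan2(h[1],h[0]).round(3))
E
```

```text
hubA [437.8 128.8  34.2] res 0.02 z 32 [438. 129.] [435.8 129.2]
hubB [433.2   9.3  33. ] res 0.07 z 32 [433.2   9.2] [432.2   9.5]
hubC [ 422.  -131.    32.9] res 0.15 z 32 [ 422.  -131.4] [ 421.1 -130.7]
s3 [486.7 283.1  61.3] res 0.38 z 60 [486.8 282.6] [485.5 284.6]
s2 [556.3  19.1  60.1] res 0.21 z 60 [556.4  18.7] [556.3  19.7]
s1 [ 493.9 -289.7   61.8] res 0.30 z 60 [ 494.1 -289.5] [ 492.2 -291.2]
p3 [484.4 384.5  79.1] res 0.07 z None None None
p2 [602.6 109.1  79.1] res 0.26 z None None None
p1 [ 580.7 -238.8   84. ] res 0.02 z None None None
k3 [527.5 432.2 116.4] res 0.15 z 118 [527.1 431.2] [528.8 431.7]
k2 [663.2 128.1 118.4] res 0.15 z 118 [663.3 127.9] [663.  128.5]
k1 [ 640.9 -265.5  118.6] res 0.03 z 118 [ 641.  -265.5] [ 640.4 -265.8]
r3 [559.9 360.3  83.2] res 0.11 z 82 [560.1 360.5] [558.9 361.2]
r2 [657.9  49.5  83.6] res 0.09 z 82 [658.4  49.7] [656.8  49.4]
r1 [ 586.2 -320.    83.8] res 0.03 z 82 [ 586.6 -320.4] [ 584.8 -320.8]
1 d 100.6 yaw -0.474 knob r 65.8 ang in seat 0.057 root r 81.4 5.254
2 d 101.2 yaw 0.091 knob r 63.5 ang in seat 0.212 root r 81.3 5.369
3 d 101.5 yaw 0.589 knob r 64.2 ang in seat 0.248 root r 79.3 5.384
A handle 30.4 ang 2.81
B handle 28.7 ang -2.493
C handle 29.3 ang 2.145
```

Measurements agree with the given sizes: 100.6–101.5 mm seat to pivot, 64 mm knob radius, and heights within 2 mm. I'll start with wheel C (422, -131) and take it to stand 1.

Call:
move_arm:
  targets:
    - [0,0,0,-0.125,0,0,85]
    - [0,0,0,-0.125,0,0,85]
    - [0,0,0,-0.125,0,0,85]
    - [0,0,0,-0.125,0,0,85]
    - [0,0,0,-0.125,0,0,85]
    - [0,0,0,-0.125,0,0,85]
    - [0,0,0,-0.125,0,0,85]
    - [0,0,0,-0.125,0,0,85]
    - [0,0,0,-0.125,0,0,85]
    - [0,0,0,-0.125,0,0,85]
    - [0,0,0,-0.125,0,0,85]
    - [0,0,0,-0.125,0,0,85]
    - [0,0,0,-0.125,0,0,85]
    - [0,0,0,-0.125,0,0,85]

```text
time: 2.27
ee_pos: [278.3, -669.6, 231.6]
eef_rot: [-0.456, 1.525, 0.454]
force: [0.4, -0.0, -0.6]
gripper_width: 84.8
```

```bash
cat >> h.py <<'E'
def yaw(): 
    m=R.from_rotvec(state()['eef_rot']).as_matrix(); return np.arctan2(m[1,1],m[0,1])
def go(x,y,z,psi=None,pr=True):
    "tool-frame shift from the present measured pose (rotation first), and rows needed"
    s=state(); m=R.from_rotvec(s['eef_rot']).as_matrix(); p=np.array(s['ee_pos']); y0=np.arctan2(m[1,1],m[0,1])
    q=y0 if psi is None else psi
    d=(np.array([x,y,z])-p); c,sn=np.cos(q),np.sin(q)
    t=np.array([-d[2],c*d[0]+sn*d[1],sn*d[0]-c*d[1]])
    print('t',round(s['time'],2),'p',np.round(p,1),'yaw',y0.round(3),'F',np.round(s['force'],1),'w',round(s['gripper_width'],1),'j7',round(s['joint_positions'][6],2))
    print('  turn',-round((q-y0+np.pi)%(2*np.pi)-np.pi,3),'shift',t.round(1),'tilt',np.round(m[:2,0],3),'rows@35',int(np.ceil(np.linalg.norm(t)/35)))
E
python3 -c "
from h import *
go(422,-131,150)"
```

```text
t 2.27 p [ 278.3 -669.6  231.6] yaw 2.152 F [ 0.4 -0.  -0.6] w 84.8 j7 1.45
  turn -0.0 shift [ 81.6 371.4 415.7] tilt [-0.003 -0.002] rows@35 17
```

Call:
move_arm:
  targets:
    - [0,24.8,27.7,0,0,0,85]
    - [0,24.8,27.7,0,0,0,85]
    - [0,24.8,27.7,0,0,0,85]
    - [0,24.8,27.7,0,0,0,85]
    - [0,24.8,27.7,0,0,0,85]
    - [0,24.8,27.7,0,0,0,85]
    - [0,24.8,27.7,0,0,0,85]
    - [0,24.8,27.7,0,0,0,85]
    - [0,24.8,27.7,0,0,0,85]
    - [0,24.8,27.7,0,0,0,85]
    - [0,24.8,27.7,0,0,0,85]
    - [0,24.8,27.7,0,0,0,85]
    - [0,24.8,27.7,0,0,0,85]
    - [0,24.8,27.7,0,0,0,85]
    - [0,24.8,27.7,0,0,0,85]
    - [24,0,0,0,0,0,85]
    - [24,0,0,0,0,0,85]
    - [24,0,0,0,0,0,85]
    - [24,0,0,0,0,0,85]
    - [24,0,0,0,0,0,85]

```text
time: 3.93
ee_pos: [438.8, -116.5, 111.0]
eef_rot: [-0.469, 1.5, 0.429]
force: [-0.4, 0.3, -0.5]
gripper_width: 84.8
```

```bash
python3 -c "
from h import *
go(422,-131,18)
T=read_camera('top')['image'];S=read_camera('scene')['image']
for n,i in(('top',T),('scene',S)): cv2.imwrite(f'pics/{n}1.png',i[:,:,::-1])
"
```

```text
t 3.93 p [ 438.8 -116.5  111. ] yaw 2.145 F [-0.4  0.3 -0.5] w 84.8 j7 0.21
  turn -0.0 shift [ 93.   -3.1 -22. ] tilt [ 0.029 -0.018] rows@35 3
```

```bash
cat >> h.py <<'E'
_go=go
def go(*a,**k):
    _go(*a,**k); m=R.from_rotvec(state()['eef_rot']).as_matrix(); w=np.cross(m[:,0],[0,0,-1]); print('  tilt fix ay az',(m.T@w)[1:].round(3))
E
sed -n 1,3p h.py >/dev/null
```

Call:
move_arm:
  targets:
    - [0,0,0,0,0,0,85]
    - [0,-1.5,-11,0,0.015,0.03,85]
    - [0,-1.5,-11,0,0,0,85]
    - [0,0,0,0,0,0,85]
    - [0,0,0,0,0,0,85]

```text
time: 4.45
ee_pos: [421.6, -131.8, 113.6]
eef_rot: [-0.452, 1.525, 0.449]
force: [0.3, -0.2, 0.8]
gripper_width: 84.7
```

```bash
python3 -c "
from h import *
go(422,-131,18)"
```

```text
t 4.45 p [ 421.6 -131.8  113.6] yaw 2.146 F [ 0.3 -0.2  0.8] w 84.7 j7 0.28
  turn -0.0 shift [95.6  0.5  0.8] tilt [-0.001 -0.002] rows@35 3
  tilt fix ay az [-0.002  0.001]
```

Call:
move_arm:
  targets:
    - [19,0,0.4,0,0,0,85]
    - [19,0,0.4,0,0,0,85]
    - [19,0,0,0,0,0,85]
    - [19,0,0,0,0,0,85]
    - [14,0,0,0,0,0,85]
    - [5,0,0,0,0,0,60]
    - [0,0,0,0,0,0,45]
    - [0,0,0,0,0,0,30]
    - [0,0,0,0,0,0,25]
    - [0,0,0,0,0,0,25]
    - [0,0,0,0,0,0,25]
    - [0,0,0,0,0,0,25]
    - [0,0,0,0,0,0,25]
    - [0,0,0,0,0,0,25]
  grip_force: 40

```text
time: 5.62
ee_pos: [431.4, -133.9, 26.0]
eef_rot: [-0.456, 1.501, 0.434]
force: [0.1, 0.6, -2.2]
gripper_width: 31.6
```

```bash
python3 -c "
from h import *
go(422,-131,18)"
```

```text
t 5.62 p [ 431.4 -133.9   26. ] yaw 2.14 F [ 0.1  0.6 -2.2] w 31.6 j7 0.1
  turn -0.0 shift [ 8.   7.5 -6.3] tilt [ 0.026 -0.007] rows@35 1
  tilt fix ay az [0.018 0.02 ]
```

```bash
cat >> h.py <<'E'
def tile(im,c,r,h,s):
    c0,r0=int(c-h),int(r-h)
    t=cv2.resize(im[r0:r0+2*h,c0:c0+2*h,::-1].copy(),(s,s),interpolation=cv2.INTER_CUBIC)
    for v in range(0,2*h):
        x=int((v+.5)*s/(2*h))
        if (c0+v)%10==0: cv2.line(t,(x,0),(x,6),(0,0,255),1); cv2.putText(t,str(c0+v),(x-10,16),0,.35,(0,0,255),1)
        if (r0+v)%10==0: cv2.line(t,(0,x),(6,x),(0,0,255),1); cv2.putText(t,str(r0+v),(8,x+4),0,.35,(0,0,255),1)
    return t
def shot(name,tc,sc,h=30,s=400):
    "side by side: top and scene crops"
    T=read_camera('top')['image'];S=read_camera('scene')['image']
    np.savez(f'pics/{name}.npz',T=T,S=S)
    cv2.imwrite(f'pics/{name}.png',np.hstack([tile(T,*tc,h,s),tile(S,*sc,h,s)]))
    return T,S
E
python3 -c "
from h import *
print(np.round(state()['joint_positions'],3))
shot('g1',(300,221),(210,185))"
```

```text
[ 0.324  0.643 -0.166  2.349  0.669  0.164  0.101]
```

View pics/g1.png

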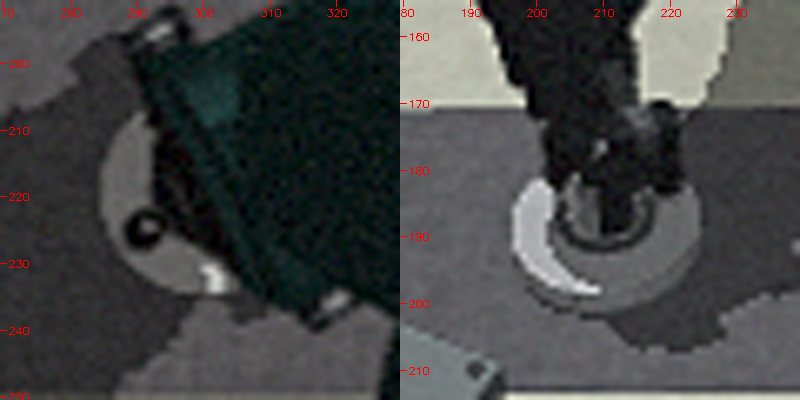

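Call:
move_arm:
  targets:
    - [0,0,0,0,0,0,20]
    - [0,0,0,0,0,0,20]
    - [-6,0,0,0,0,0,20]
    - [-12,0,0,0,0,0,20]
    - [-20,0,0,0,0,0,20]
    - [-20,0,0,0,0,0,20]
    - [-20,0,0,0,0,0,20]
    - [-20,0,0,0,0,0,20]
    - [-18,0,0,0,0,0,20]
    - [0,0,0,-0.115,0,0,20]
    - [0,0,0,-0.115,0,0,20]
    - [0,0,0,-0.115,0,0,20]
    - [0,0,0,-0.115,0,0,20]
    - [0,0,0,0,0,0,20]
    - [0,0,0,0,0,0,20]
  grip_force: 70

```text
time: 6.97
ee_pos: [422.8, -133.0, 150.9]
eef_rot: [-0.833, 1.4, 0.8]
force: [0.2, -0.1, -2.3]
gripper_width: 30.5
```

```bash
python3 -c "
from h import *
go(493.9,-289.7,145)
print(np.round(state()['joint_positions'],3))"
```

```text
t 6.97 p [ 422.8 -133.   150.9] yaw 2.621 F [ 0.2 -0.1 -2.3] w 30.5 j7 0.69
  turn -0.0 shift [   5.9 -139.6 -100.5] tilt [ 0.02  -0.012] rows@35 5
  tilt fix ay az [-0.001  0.023]
[ 0.7    0.435 -0.642  2.287  0.533  0.541  0.691]
```

Call:
move_arm:
  targets:
    - [0,-17,-12.5,0,0,0,20]
    - [0,-24,-17,0,0,0,20]
    - [0,-24,-17,0,0,0,20]
    - [0,-24,-17,0,0,0,20]
    - [0,-24,-17,0,0,0,20]
    - [0,-20,-15,0,0,0,20]
    - [0,-7,-5,0,0,0,20]
    - [0,0,0,0,0,0,20]
    - [0,0,0,0,0,0,20]
    - [0,0,0,0,0,0,20]

```text
time: 7.8
ee_pos: [489.6, -293.7, 152.1]
eef_rot: [-0.814, 1.415, 0.792]
force: [-0.8, 0.6, -2.4]
gripper_width: 30.3
```

```bash
python3 -c "
from h import *
go(493.9,-289.7,145)
print(np.round(state()['joint_positions'],3))
shot('g2',(362,190),(150,188))"
```

```text
t 7.8 p [ 489.6 -293.7  152.1] yaw 2.602 F [-0.8  0.6 -2.4] w 30.3 j7 0.98
  turn -0.0 shift [ 7.1 -1.6  5.6] tilt [ 0.009 -0.011] rows@35 1
  tilt fix ay az [-0.005  0.013]
[ 0.911  0.572 -0.629  2.012  0.524  0.707  0.983]
```

View pics/g2.png

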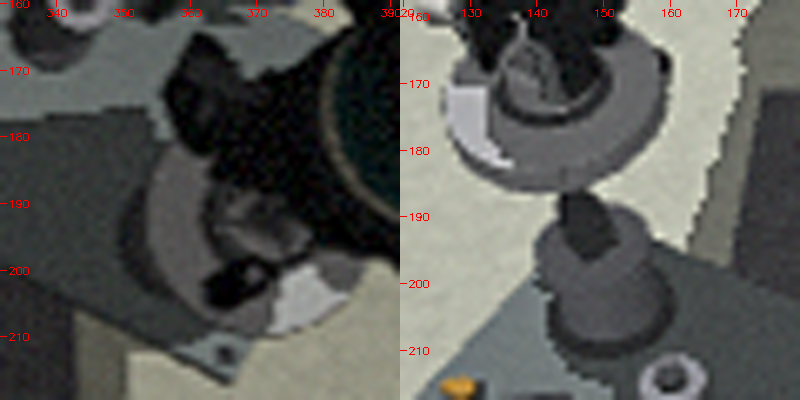

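```bash
cat >> h.py <<'E'
from scipy.optimize import least_squares
def wheelfit(tp,sp,x0,free_tilt=True):
    "fit wheel pose x,y,z(underside),rx,ry to silhouette points (full-image px)"
    a=np.linspace(0,2*np.pi,120,endpoint=False)
    L=np.vstack([np.c_[42*np.cos(a),42*np.sin(a),0*a+z] for z in(0,14)])
    def res(p):
        r=R.from_rotvec([p[3],p[4],0]).as_matrix() if free_tilt else np.eye(3)
        W=L@r.T+p[:3]; out=[]
        for c,q in(('top',tp),('scene',sp)):
            if len(q)==0: continue
            u=(P(c)@np.c_[W,np.ones(len(W))].T); u=(u[:2]/u[2]).T.astype(np.float32)
            h=cv2.convexHull(u)
            out+= [cv2.pointPolygonTest(h,(float(i),float(j)),True) for i,j in q]
        return np.array(out+ ([] if free_tilt else []))
    f=least_squares(res,list(x0)+[0,0] if free_tilt else list(x0),diff_step=1e-3 if not free_tilt else None,x_scale=[10,10,10,.1,.1][:5 if free_tilt else 3],loss='soft_l1',f_scale=.5,method='trf')
    return f.x,res(f.x)
def px(pts,c0,r0,k,dx=0): p=np.array(pts,float); return np.c_[(p[:,0]-dx)/k+c0-.5,p[:,1]/k+r0-.5]
E
python3 - <<'E'
from h import *
tp=px([(148,200),(150,235),(165,275),(190,305),(225,328),(270,335),(310,325),(345,300),(362,265)],332,160,6.667)
sp=px([(445,100),(455,135),(480,165),(515,185),(550,190),(585,180),(620,150),(650,115),(666,75)],120,158,6.667,400)
for ft in(True,False):
    x,r=wheelfit(tp,sp,(490,-290,136),ft); print(np.round(x,3),np.round(r,2))
E
```

```text
[ 4.85638e+02 -2.89335e+02  1.36014e+02  0.00000e+00 -5.00000e-03] [ 1.1   1.31  1.12  0.75  0.   -0.44 -0.57 -0.2   0.85  0.74  0.48  0.17
 -1.06 -1.64 -1.11  0.87  1.49 -0.04]
[ 485.611 -291.009  134.352] [ 0.56  0.8   0.72  0.49 -0.08 -0.32 -0.34  0.19  1.32  1.28  1.09  0.83
 -0.49 -1.19 -0.79  1.    1.25 -0.66]
```

```bash
python3 - <<'E'
s=open('h.py').read()
i=s.index("    f=least_squares(res"); j=s.index("def px(")
s=s[:i]+"""    from scipy.optimize import minimize
    n=5 if free_tilt else 3; sc=np.array([1,1,1,.02,.02][:n]); b=np.array(list(x0)+[0,0])[:n]
    g=lambda q: np.sum(np.sqrt(1+(res(b+sc*q)/.5)**2)-1)
    q=np.zeros(n)
    for _ in range(3): q=minimize(g,q,method='Powell').x
    return b+sc*q,res(b+sc*q)
"""+s[j:]
open('h.py','w').write(s)
E
python3 - <<'E'
from h import *
tp=px([(148,200),(150,235),(165,275),(190,305),(225,328),(270,335),(310,325),(345,300),(362,265)],332,160,6.667)
sp=px([(445,100),(455,135),(480,165),(515,185),(550,190),(585,180),(620,150),(650,115),(666,75)],120,158,6.667,400)
for ft in(True,False):
    x,r=wheelfit(tp,sp,(490,-290,136),ft); print(np.round(x,3),np.round(r,2))
E
```

```text
[ 4.82886e+02 -2.87086e+02  1.36193e+02  2.81000e-01  1.99000e-01] [ 0.5   0.3  -0.03 -0.1  -0.17  0.11 -0.11  0.13  0.49 -0.79  0.09  0.08
  0.29 -0.31 -0.45  0.33  0.04 -0.45]
[ 485.607 -291.01   134.355] [ 0.56  0.8   0.72  0.49 -0.08 -0.32 -0.34  0.19  1.32  1.28  1.09  0.83
 -0.5  -1.19 -0.79  0.99  1.25 -0.66]
```

The fit shows the wheel hanging tilted by about 0.3 rad. The arm was near its inner reach, so it only gripped the top of the hub. I'll set the wheel down farther out at (525, -95) on free bench and regrip it properly.

Call:
move_arm:
  targets:
    - [0,6,17,0,0,0,20]
    - [0,9,26,0,0,0,20]
    - [0,9,26,0,0,0,20]
    - [0,9,26,0,0,0,20]
    - [0,9,26,0,0,0,20]
    - [0,9,26,0,0,0,20]
    - [0,9,26,0,0,0,20]
    - [0,5,15,0,0,0,20]
    - [0,0,0,0,0,0,20]
    - [18,0,0,0,0,0,20]
    - [20,0,0,0,0,0,20]
    - [20,0,0,0,0,0,20]
    - [20,0,0,0,0,0,20]
    - [18,0,0,0,0,0,20]
    - [10,0,0,0,0,0,20]
    - [6,0,0,0,0,0,20]
    - [4,0,0,0,0,0,20]
    - [3,0,0,0,0,0,20]
    - [0,0,0,0,0,0,20]

```text
time: 9.48
ee_pos: [523.4, -77.9, 31.3]
eef_rot: [-0.831, 1.409, 0.808]
force: [0.7, -0.3, -2.2]
gripper_width: 30.2
```

```bash
python3 -c "
from h import *
go(525,-95,20)
print(np.round(state()['joint_positions'],3))"
```

```text
t 9.48 p [523.4 -77.9  31.3] yaw 2.624 F [ 0.7 -0.3 -2.2] w 30.2 j7 0.39
  turn -0.0 shift [ 11.3  -9.9 -14.1] tilt [ 0.008 -0.012] rows@35 1
  tilt fix ay az [-0.006  0.013]
[ 0.363  0.702 -0.422  2.159  0.745  0.419  0.387]
```

Call:
move_arm:
  targets:
    - [2,0,0,0,0,0,20]
    - [2,0,0,0,0,0,20]
    - [2,0,0,0,0,0,20]
    - [1,0,0,0,0,0,20]
    - [0,0,0,0,0,0,20]

```text
time: 9.9
ee_pos: [525.7, -78.4, 26.1]
eef_rot: [-0.833, 1.405, 0.804]
force: [-0.5, 0.2, -2.4]
gripper_width: 30.1
```

```bash
python3 -c "
from h import *
go(525,-95,20)
shot('g3',*[proj(c,(525,-85,20)) for c in('top','scene')])"
```

```text
t 9.9 p [525.7 -78.4  26.1] yaw 2.623 F [-0.5  0.2 -2.4] w 30.1 j7 0.38
  turn -0.0 shift [  6.1  -7.7 -14.8] tilt [ 0.014 -0.012] rows@35 1
  tilt fix ay az [-0.004  0.018]
```

View pics/g3.png

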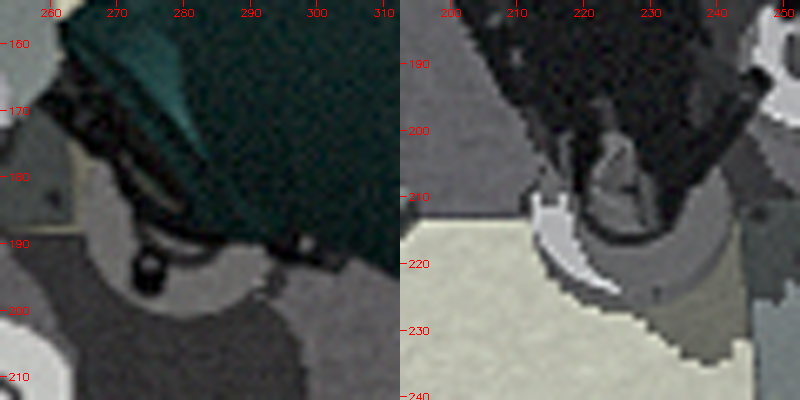

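Call:
move_arm:
  targets:
    - [2,0,0,0,0,0,20]
    - [2,0,0,0,0,0,20]
    - [2,0,0,0,0,0,20]
    - [2,0,0,0,0,0,20]
    - [0,0,0,0,0,0,20]

```text
time: 10.42
ee_pos: [526.3, -78.5, 25.3]
eef_rot: [-0.839, 1.405, 0.798]
force: [0.0, 0.2, -3.3]
gripper_width: 30.6
```

```bash
python3 -c "
from h import *
go(525,-95,20)"
```

```text
t 10.42 p [526.3 -78.5  25.3] yaw 2.623 F [ 0.   0.2 -3.3] w 30.6 j7 0.36
  turn -0.0 shift [  5.3  -7.1 -15. ] tilt [ 0.018 -0.019] rows@35 1
  tilt fix ay az [-0.007  0.025]
```

```bash
python3 -c "
from h import *
s=state(); print(np.round(s['joint_positions'],3),np.round(s['joint_torque'],1),np.round(s['wrist_torque'],2))
T=read_camera('top')['image'];S=read_camera('scene')['image']
a=np.hstack([cv2.resize(T,(400,300)),cv2.resize(S,(400,300))]); cv2.imwrite('pics/f4.png',a[:,:,::-1])"
```

```text
[ 0.34   0.709 -0.394  2.162  0.768  0.395  0.362] [  0.1 -48.6  -4.3  -7.7   0.    0.1  -0. ] [ 0.04 -0.   -0.05]
```

View pics/f4.png

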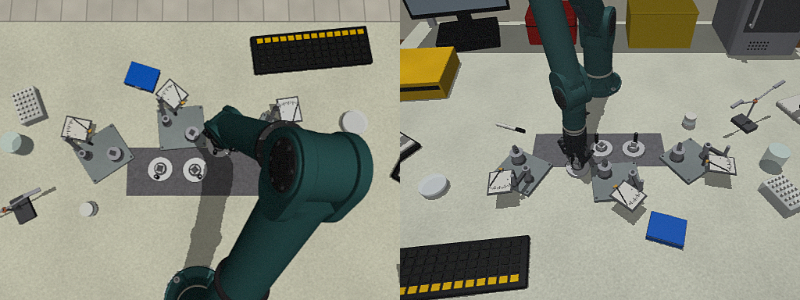

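Call:
move_arm:
  targets:
    - [5,0,0,0,0,0,20]
    - [5,0,0,0,0,0,20]

```text
time: 10.68
ee_pos: [527.0, -79.5, 22.9]
eef_rot: [-0.844, 1.409, 0.788]
force: [-16.7, 3.2, 78.9]
gripper_width: 30.6
```

```bash
python3 -c "
from h import *
go(525,-95,20);s=state(); print(np.round(s['joint_positions'],3),np.round(s['joint_torque'],1))
T=read_camera('top');go(525,-95,20);T=read_camera('top');go(525,-95,20)"
```

```text
t 10.68 p [527.  -79.5  22.9] yaw 2.619 F [-16.7   3.2  78.9] w 30.6 j7 0.34
  turn -0.0 shift [  2.9  -6.  -14.4] tilt [ 0.02  -0.028] rows@35 1
  tilt fix ay az [-0.014  0.031]
[ 0.324  0.71  -0.377  2.163  0.78   0.389  0.344] [  0.4 -10.8   1.5  -8.7   1.5  -3.5   0.2]
t 10.73 p [527.  -79.4  23. ] yaw 2.62 F [-12.4   0.6  55.1] w 30.4 j7 0.34
  turn -0.0 shift [  3.   -6.  -14.5] tilt [ 0.02  -0.028] rows@35 1
  tilt fix ay az [-0.015  0.031]
t 10.78 p [527.  -79.5  23. ] yaw 2.62 F [-12.2   0.2  53.6] w 30.4 j7 0.34
  turn -0.0 shift [  3.   -6.  -14.5] tilt [ 0.02  -0.028] rows@35 1
  tilt fix ay az [-0.014  0.031]
```

Call:
move_arm:
  targets:
    - [0,0,0,0,0,0,45]
    - [0,0,0,0,0,0,60]
    - [0,0,0,0,0,0,85]
    - [0,0,0,0,0,0,85]
    - [-20,0,0,0,-0.007,0.015,85]
    - [-25,0,0,0,-0.007,0.015,85]
    - [-25,0,0,0,0,0,85]
    - [-25,0,0,0,0,0,85]
    - [-25,0,0,0,0,0,85]
    - [-25,0,0,0,0,0,85]
    - [0,0,0,0,0,0,85]

```text
time: 11.7
ee_pos: [526.3, -78.2, 170.2]
eef_rot: [-0.812, 1.415, 0.824]
force: [0.3, 0.3, 0.5]
gripper_width: 85.3
```

```bash
python3 -c "
from h import *
go(525,-85,20)
T,S=shot('g5',*[proj(c,(525,-85,20)) for c in('top','scene')])
print([proj(c,(525,-85,20)).astype(int)-30 for c in('top','scene')])
for c in('top','scene'):
  for o in outline_of(c,'wheel1'): print(c,o['bbox'],o['p'])
"
```

```text
t 11.7 p [526.3 -78.2 170.2] yaw 2.62 F [0.3 0.3 0.5] w 85.3 j7 0.63
  turn -0.0 shift [150.2  -2.3  -6.6] tilt [-0.007  0.004] rows@35 5
  tilt fix ay az [ 0.    -0.008]
[array([253, 154]), array([193, 181])]
top [205.2, 217.4, 38.7, 28.9] 0.91
top [279.5, 185.8, 29.7, 30.6] 0.84
top [250.1, 217.9, 32.0, 33.5] 0.67
scene [227.6, 211.6, 27.2, 36.7] 0.86
scene [260.1, 187.2, 32.1, 35.6] 0.82
scene [297.9, 184.0, 34.7, 30.8] 0.64
```

View pics/g5.png

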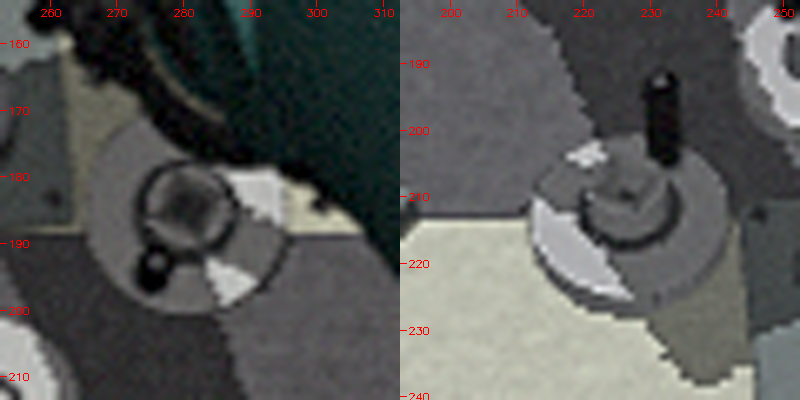

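```bash
python3 -c "
from h import *
h=onz('top',(280.2,184.6),32);k=onz('top',(275.8,192.2),64);k2,e=tri((275.8,192.2),(231.9,191.7))
print(h,k,k2,e); v=(k-h)[:2];print(np.hypot(*v),np.arctan2(v[1],v[0])); v=(k2-h)[:2];print(np.hypot(*v),np.arctan2(v[1],v[0]))
go(h[0],h[1],17)"
```

```text
[521.69042018 -75.15894211  32.        ] [496.29336194 -61.5286764   64.        ] [495.43047227 -61.08278261  70.06801674] 0.075273057382526
28.823509687216585 2.649028139434199
29.794682926594877 2.649537025654367
t 11.9 p [522.3 -78.5 165.5] yaw 2.621 F [0.6 0.2 0.5] w 85.3 j7 0.63
  turn -0.0 shift [148.5   2.2   2.6] tilt [-0.016  0.005] rows@35 5
  tilt fix ay az [-0.004 -0.016]
```

Call:
move_arm:
  targets:
    - [0,1,1.3,0,-0.002,-0.008,85]
    - [25,1,1.3,0,-0.002,-0.008,85]
    - [25,0,0,0,0,0,85]
    - [25,0,0,0,0,0,85]
    - [25,0,0,0,0,0,85]
    - [20,0,0,0,0,0,85]
    - [15,0,0,0,0,0,85]
    - [8,0,0,0,0,0,85]
    - [0,0,0,0,0,0,85]
    - [0,0,0,0,0,0,85]

```text
time: 12.73
ee_pos: [514.0, -71.9, 6.5]
eef_rot: [-0.814, 1.423, 0.831]
force: [0.5, -0.2, -0.5]
gripper_width: 84.8
```

```bash
python3 -c "
from h import *
go(521.7,-75.2,17); print(np.round(state()['joint_positions'],3))"
```

```text
t 12.73 p [514.  -71.9   6.5] yaw 2.625 F [ 0.5 -0.2 -0.5] w 84.8 j7 0.36
  turn -0.0 shift [-10.5  -8.3   0.9] tilt [-0.016  0.003] rows@35 1
  tilt fix ay az [-0.005 -0.015]
[ 0.347  0.745 -0.404  2.168  0.769  0.39   0.363]
```

Call:
move_arm:
  targets:
    - [-6,-4.5,0.5,0,-0.005,-0.015,85]
    - [-5,-4,0.4,0,0,0,85]
    - [0,0,0,0,0,0,85]

```text
time: 12.98
ee_pos: [523.0, -75.1, 19.5]
eef_rot: [-0.822, 1.408, 0.82]
force: [0.1, 0.4, 1.2]
gripper_width: 84.9
```

```bash
python3 -c "
from h import *
go(521.7,-75.2,17)"
```

```text
t 12.98 p [523.  -75.1  19.5] yaw 2.626 F [0.1 0.4 1.2] w 84.9 j7 0.38
  turn -0.0 shift [ 2.5  1.1 -0.7] tilt [ 0.002 -0.   ] rows@35 1
  tilt fix ay az [0.001 0.002]
```

Call:
move_arm:
  targets:
    - [2,1,-0.5,0,0,0,60]
    - [0,0,0,0,0,0,45]
    - [0,0,0,0,0,0,30]
    - [0,0,0,0,0,0,20]
    - [0,0,0,0,0,0,20]
    - [0,0,0,0,0,0,20]
    - [0,0,0,0,0,0,20]
    - [0,0,0,0,0,0,20]
    - [0,0,0,0,0,0,20]
  grip_force: 60

```text
time: 13.73
ee_pos: [524.7, -76.2, 21.2]
eef_rot: [-0.824, 1.402, 0.814]
force: [-0.1, -0.7, 2.0]
gripper_width: 31.3
```

```bash
python3 -c "
from h import *
go(521.7,-75.2,17); print(np.round(state()['joint_positions'],3))"
```

```text
t 13.73 p [524.7 -76.2  21.2] yaw 2.624 F [-0.1 -0.7  2. ] w 31.3 j7 0.37
  turn -0.0 shift [ 4.2  3.1 -0.6] tilt [ 0.01  -0.001] rows@35 1
  tilt fix ay az [0.004 0.009]
[ 0.362  0.721 -0.417  2.159  0.762  0.398  0.375]
```

Call:
move_arm:
  targets:
    - [-10,0,0,0,0,0,20]
    - [-20,0,0,0,0,0,20]
    - [-25,0,0,0,0,0,20]
    - [-25,0,0,0,0,0,20]
    - [-25,0,0,0,0,0,20]
    - [-15,0,0,0,0,0,20]
    - [0,-6,-15,0,0,0,20]
    - [0,-10,-25,0,0,0,20]
    - [0,-10,-25,0,0,0,20]
    - [0,-10,-25,0,0,0,20]
    - [0,-10,-25,0,0,0,20]
    - [0,-10,-25,0,0,0,20]
    - [0,-10,-25,0,0,0,20]
    - [0,-10,-20,0,0,0,20]
    - [0,-4,-10,0,0,0,20]
    - [0,0,0,0,0,0,20]
    - [0,0,0,0,0,0,20]
  grip_force: 80

```text
time: 15.15
ee_pos: [485.0, -289.7, 148.0]
eef_rot: [-0.82, 1.413, 0.834]
force: [0.6, 0.0, -2.7]
gripper_width: 30.7
```

```bash
cat >> h.py <<'E'
def hubpix(T,c,z=32):
    pass
E
python3 -c "
from h import *
go(496.6,-291.2,140); print(np.round(state()['joint_positions'],3))
T=read_camera('top')['image'];S=read_camera('scene')['image'];np.savez('pics/g6.npz',T=T,S=S)
for c in('top','scene'):
  for o in outline_of(c,'wheel1'): print(c,o['bbox'],round(o['p'],2),o['mask'].sum())
for c in('top','scene'): print(proj(c,(493.9,-289.7,120)))
"
```

```text
t 15.15 p [ 485.  -289.7  148. ] yaw 2.633 F [ 0.6  0.  -2.7] w 30.7 j7 1.0
  turn -0.0 shift [  8.  -10.9   4.4] tilt [-0.009  0.005] rows@35 1
  tilt fix ay az [ 0.   -0.01]
[ 0.931  0.587 -0.66   2.011  0.532  0.729  1.003]
top [205.5, 217.1, 31.6, 31.6] 0.88 802
top [249.5, 217.8, 28.8, 30.2] 0.72 759
top [367.8, 194.6, 31.1, 31.5] 0.59 527
scene [299.8, 187.1, 33.8, 32.0] 0.86 600
scene [137.4, 231.2, 59.0, 38.2] 0.73 1196
scene [259.1, 187.9, 29.6, 37.7] 0.65 599
scene [145.2, 173.8, 31.9, 29.7] 0.59 480
[367.78026318 190.073546  ]
[143.94096831 179.25584886]
```

Call:
move_arm:
  targets:
    - [8,-5.5,2.2,0,0,-0.005,20]
    - [12,-5.5,2.2,0,0,-0.005,20]
    - [9,0,0,0,0,0,20]
    - [0,0,0,0,0,0,20]
    - [0,0,0,0,0,0,20]

```text
time: 15.77
ee_pos: [501.1, -283.6, 116.2]
eef_rot: [-0.836, 1.4, 0.837]
force: [0.1, 0.1, -3.3]
gripper_width: 30.6
```

```bash
python3 -c "
from h import *
go(496.6,-291.2,116)
shot('g7',*[proj(c,(494,-290,100)) for c in('top','scene')])
print([proj(c,(494,-290,100)).astype(int)-30 for c in('top','scene')])
"
```

```text
t 15.77 p [ 501.1 -283.6  116.2] yaw 2.646 F [ 0.1  0.1 -3.3] w 30.6 j7 0.95
  turn -0.0 shift [ 0.2  0.3 -8.8] tilt [0.003 0.002] rows@35 1
  tilt fix ay az [0.003 0.002]
[array([335, 161]), array([115, 154])]
```

View pics/g7.png

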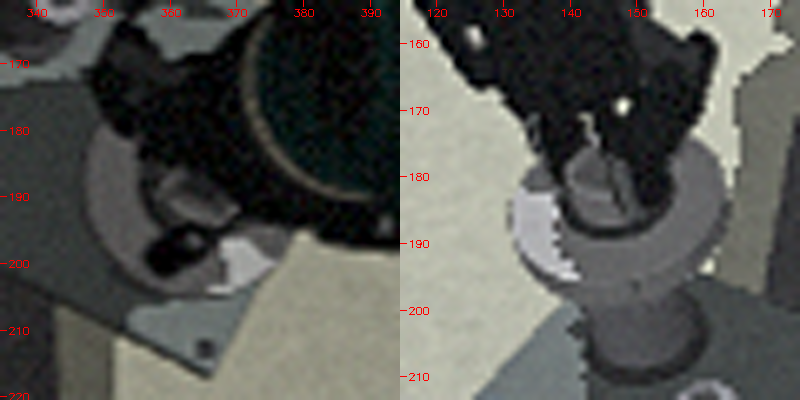

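```bash
python3 - <<'E'
from h import *
tp=px([(95,145),(87,170),(86,205),(97,240),(120,272),(160,291),(200,294),(245,290)],335,161,6.667)
sp=px([(513,195),(511,225),(522,260),(545,287),(728,195),(720,230),(705,255),(715,160)],115,154,6.667,400)
for ft in(False,True):
    x,r=wheelfit(tp,sp,(498,-283,95),ft); print(np.round(x,2),np.round(r,2))
    print(np.round([p for p in wheelfit(tp,[],(498,-283,95),False)[0]],1),np.round(wheelfit([],sp,(498,-283,95),False)[0],1))
E
```

```text
[ 499.47 -283.82   98.96] [ 0.51  0.47  0.29  0.11 -0.22  0.36  0.83 -0.23  1.04  0.81  0.43 -0.26
 -0.35  0.22 -0.02  0.08]
[ 503.  -290.8   70.6] [ 485.2 -288.9   82.2]
[ 4.9776e+02 -2.8236e+02  9.8450e+01  1.4000e-01  1.7000e-01] [ 0.65  0.56  0.19 -0.18 -0.55  0.23  0.99  0.06  0.07  0.38  0.06  0.11
 -0.16 -0.03 -0.04  0.13]
[ 503.  -290.8   70.6] [ 485.2 -288.9   82.2]
```

Call:
move_arm:
  targets:
    - [0,0.5,-4.5,0,0.002,0.002,20]
    - [0,0.3,-4,0,0,0,20]
    - [0,0,0,0,0,0,20]

```text
time: 16.12
ee_pos: [495.6, -291.9, 116.9]
eef_rot: [-0.836, 1.404, 0.837]
force: [-0.9, -0.0, -3.0]
gripper_width: 30.6
```

```bash
python3 -c "
from h import *
go(496.6,-291.2,116)"
```

```text
t 16.12 p [ 495.6 -291.9  116.9] yaw 2.645 F [-0.9 -0.  -3. ] w 30.6 j7 0.97
  turn -0.0 shift [ 0.9 -0.6  1.1] tilt [-0.  0.] rows@35 1
  tilt fix ay az [ 0. -0.]
```

Within 1 mm. I'll descend in small steps, watching the force.

Call:
move_arm:
  targets:
    - [4,-0.3,0.6,0,0,0,20]
    - [4,0,0,0,0,0,20]
    - [4,0,0,0,0,0,20]
    - [3,0,0,0,0,0,20]

```text
time: 16.45
ee_pos: [496.5, -291.7, 102.7]
eef_rot: [-0.835, 1.403, 0.833]
force: [-1.7, 0.7, 1.8]
gripper_width: 30.9
```

```bash
python3 -c "
from h import *
go(496.6,-291.2,80)"
```

```text
t 16.45 p [ 496.5 -291.7  102.7] yaw 2.642 F [-1.7  0.7  1.8] w 30.9 j7 0.95
  turn -0.0 shift [22.7  0.1  0.5] tilt [0.002 0.   ] rows@35 1
  tilt fix ay az [0.001 0.002]
```

Call:
move_arm:
  targets:
    - [3,0,0,0,0,0,20]
    - [3,0,0,0,0,0,20]
    - [3,0,0,0,0,0,20]

```text
time: 16.7
ee_pos: [496.1, -291.5, 93.0]
eef_rot: [-0.835, 1.404, 0.834]
force: [-0.6, 0.7, -0.9]
gripper_width: 31.0
```

```bash
python3 -c "
from h import *
go(496.6,-291.2,80)"
```

```text
t 16.7 p [ 496.1 -291.5   93. ] yaw 2.643 F [-0.6  0.7 -0.9] w 31.0 j7 0.93
  turn -0.0 shift [13.  -0.3  0.5] tilt [ 0.001 -0.   ] rows@35 1
  tilt fix ay az [0.    0.001]
```

Call:
move_arm:
  targets:
    - [3,0,0,0,0,0,20]
    - [3,0,0,0,0,0,20]
    - [3,0,0,0,0,0,20]
    - [2.5,0,0,0,0,0,20]

```text
time: 17.03
ee_pos: [496.1, -291.5, 80.8]
eef_rot: [-0.835, 1.405, 0.834]
force: [-7.8, 3.4, 33.3]
gripper_width: 30.6
```

```bash
python3 -c "
from h import *
go(496.6,-291.2,80)"
```

```text
t 17.03 p [ 496.1 -291.5   80.8] yaw 2.643 F [-7.8  3.4 33.3] w 30.6 j7 0.92
  turn -0.0 shift [ 0.8 -0.3  0.5] tilt [-0.    -0.001] rows@35 1
  tilt fix ay az [-0.001  0.   ]
```

Wheel C is seated on stand 1: 33 N at the expected height. I'll release it and go behind knob 1.

Call:
move_arm:
  targets:
    - [0,0,0,0,0,0,50]
    - [0,0,0,0,0,0,70]
    - [0,0,0,0,0,0,85]
    - [0,0,0,0,0,0,85]
    - [-15,0,0,0,0,0,85]
    - [-22,0,0,0,0,0,85]
    - [-22,0,0,0,0,0,85]
    - [-20,0,0,0,0,0,85]
    - [0,-14,16,0,0,0,50]
    - [0,-18,20.5,0,0,0,20]
    - [0,-18,20.5,0,0,0,0]
    - [0,-18,20.5,0,0,0,0]
    - [0,-18,20.5,0,0,0,0]
    - [0,-16,18,0,0,0,0]
    - [0,-7,8,0,0,0,0]
    - [0,0,0,0,0,0,0]
    - [0,0,0,0,0,0,0]
  grip_force: 40

```text
time: 18.45
ee_pos: [657.7, -238.5, 161.6]
eef_rot: [-0.835, 1.406, 0.825]
force: [-0.3, 0.3, 0.4]
gripper_width: 0.1
```

```bash
python3 -c "
from h import *
go(655,-233.5,97)
print(np.round(state()['joint_positions'],3))
T=read_camera('top')['image'];S=read_camera('scene')['image'];np.savez('pics/g8.npz',T=T,S=S)
"
```

```text
t 18.45 p [ 657.7 -238.5  161.6] yaw 2.637 F [-0.3  0.3  0.4] w 0.1 j7 0.89
  turn -0.0 shift [64.6  4.8  3.1] tilt [ 0.003 -0.005] rows@35 2
  tilt fix ay az [-0.003  0.006]
[ 0.69   0.711 -0.642  1.704  0.528  0.901  0.895]
```

Call:
move_arm:
  targets:
    - [0,4,5,0,0,0,0]
    - [18,0,0,0,0,0,0]
    - [20,0,0,0,0,0,0]
    - [16,0,0,0,0,0,0]
    - [6,0,0,0,0,0,0]
    - [0,0,0,0,0,0,0]
    - [0,1.5,-6,0,0,0,0]
    - [0,1.5,-6,0,0,0,0]
    - [0,1.5,-6,0,0,0,0]
    - [0,1.5,-6,0,0,0,0]

```text
time: 19.38
ee_pos: [630.6, -253.5, 103.7]
eef_rot: [-0.83, 1.409, 0.82]
force: [0.2, 1.9, -0.5]
gripper_width: -0.0
```

```bash
python3 -c "
from h import *
go(625,-275,97)"
```

```text
t 19.38 p [ 630.6 -253.5  103.7] yaw 2.63 F [ 0.2  1.9 -0.5] w -0.0 j7 0.86
  turn -0.0 shift [  6.7  -5.6 -21.5] tilt [ 0.003 -0.006] rows@35 1
  tilt fix ay az [-0.004  0.005]
```

Call:
move_arm:
  targets:
    - [2,-1.5,-5,0,0,0,0]
    - [2,-1.5,-5,0,0,0,0]
    - [0,-1,-5,0,0,0,0]

```text
time: 19.63
ee_pos: [624.1, -266.1, 101.6]
eef_rot: [-0.826, 1.41, 0.824]
force: [-2.7, 5.4, -0.6]
gripper_width: -0.2
```

```bash
python3 -c "
from h import *
go(625,-275,97)"
```

```text
t 19.63 p [ 624.1 -266.1  101.6] yaw 2.631 F [-2.7  5.4 -0.6] w -0.2 j7 0.89
  turn -0.0 shift [ 4.6 -5.1 -7.4] tilt [-0.001 -0.002] rows@35 1
  tilt fix ay az [-0.002  0.   ]
```

Call:
move_arm:
  targets:
    - [0,0,-4,0,0,0,0]
    - [0,0,-4,0,0,0,0]

```text
time: 19.8
ee_pos: [617.8, -272.2, 101.2]
eef_rot: [-0.823, 1.412, 0.828]
force: [-2.0, 6.3, 2.0]
gripper_width: -0.2
```

```bash
python3 -c "
from h import *
go(625,-275,97)
T=read_camera('top')['image'];S=read_camera('scene')['image'];np.savez('pics/g9.npz',T=T,S=S)
for c in('top','scene'):
  for q in('arm1','pointer1'): print(c,q,[(np.round(o['bbox'],1),round(o['p'],2),o['mask'].sum()) for o in outline_of(c,q)])
"
```

```text
t 19.8 p [ 617.8 -272.2  101.2] yaw 2.63 F [-2.   6.3  2. ] w -0.2 j7 0.9
  turn -0.0 shift [ 4.2 -7.7  1.1] tilt [-0.005  0.001] rows@35 1
  tilt fix ay az [-0.002 -0.005]
top arm1 [(array([220. , 129.6,  38.6,  56.1]), 0.89, np.int64(1171)), (array([ 97.2, 177.4,  40.4,  58.4]), 0.85, np.int64(1259)), (array([366.2, 160.4,  59.8,  36. ]), 0.68, np.int64(988))]
top pointer1 [(array([379.7, 163.6,  17.6,  18.4]), 0.54, np.int64(38)), (array([2.320e+02, 1.326e+02, 4.800e+00, 1.000e-01]), 0.46, np.int64(8)), (array([105. , 160.4,  24.5,  17.6]), 0.37, np.int64(37))]
scene arm1 [(array([293. , 244.1,  50.2,  57.2]), 0.86, np.int64(1298)), (array([134.4, 221.6,  65.3,  33.4]), 0.85, np.int64(962)), (array([408.4, 202.9,  40.9,  42.9]), 0.78, np.int64(1087)), (array([156.7, 188.1,  14.8,  30.9]), 0.19, np.int64(361))]
scene pointer1 [(array([274.6, 236.3,  -0.4,  -3.2]), 0.63, np.int64(1)), (array([3.944e+02, 2.072e+02, 1.000e-01, 3.800e+00]), 0.39, np.int64(17))]
```

```bash
cat >> h.py <<'E'
ST={1:dict(s=(493.9,-289.7),p=(580.7,-238.8),yaw=-.474),2:dict(s=(556.3,19.1),p=(602.6,109.1),yaw=.091),3:dict(s=(486.7,283.1),p=(484.4,384.5),yaw=.589)}
ZP=83.
def wmap(c,img,ctr,half=110,res=.5,z=ZP):
    "rectify image to the plane z: pixel (i=row,j=col) <-> x=ctrx+half-i*res, y=ctry+half-j*res"
    n=int(2*half/res)
    X=np.array([[ctr[0]+half,ctr[1]+half],[ctr[0]+half,ctr[1]-half],[ctr[0]-half,ctr[1]-half],[ctr[0]-half,ctr[1]+half]])
    u=np.array([proj(c,(*q,z)) for q in X],np.float32)
    H=cv2.getPerspectiveTransform(u,np.float32([[0,0],[n,0],[n,n],[0,n]]))
    return cv2.warpPerspective(img,H,(n,n),flags=cv2.INTER_CUBIC)
def gauge(c,img,i):
    "orange root position, its angle about the pivot (seat frame), pointer angle (world)"
    s=ST[i]; p=np.array(s['p']); half=110;res=.5
    w=wmap(c,img,p,half,res).astype(float)
    r,g,b=w[...,0],w[...,1],w[...,2]
    II,JJ=np.mgrid[:w.shape[0],:w.shape[1]]; Xw=p[0]+half-(II+.5)*res; Yw=p[1]+half-(JJ+.5)*res
    org=(r-b>60)&(r>110)&(np.hypot(Xw-p[0],Yw-p[1])>65)&(np.hypot(Xw-p[0],Yw-p[1])<95)
    if org.sum()<20: return None
    wt=(r-b)*org; rt=np.array([(Xw*wt).sum(),(Yw*wt).sum()])/wt.sum()
    ra=np.arctan2(*(rt-p)[::-1])-s['yaw']
    # pointer: dark along rays from the root
    lum=cv2.GaussianBlur(w.mean(2).astype(np.float32),(0,0),1.5)
    best=[]
    A=np.arange(-np.pi,np.pi,.01); rr=np.arange(18,62,1.)
    for a in A:
        x=rt[0]+rr*np.cos(a);y=rt[1]+rr*np.sin(a)
        ii=((p[0]+half-x)/res-.5).astype(np.float32);jj=((p[1]+half-y)/res-.5).astype(np.float32)
        v=cv2.remap(lum,jj[None],ii[None],1,borderValue=127)[0]
        sd=[]
        for o in(-6,6):
            ii2=((p[0]+half-x-o*np.sin(a))/res-.5).astype(np.float32);jj2=((p[1]+half-y+o*np.cos(a))/res-.5).astype(np.float32)
            sd.append(cv2.remap(lum,jj2[None],ii2[None],1,borderValue=127)[0])
        best.append(np.minimum(np.minimum(sd[0],sd[1])-v,60).mean())
    best=np.array(best); k=best.argmax(); sl=np.arange(k-6,k+7)%len(A)
    ww=np.clip(best[sl]-best.max()*.5,0,None); pa=A[k]+((np.arange(-6,7)*.01)*ww).sum()/ww.sum()
    return rt.round(1),np.hypot(*(rt-p)).round(1),(ra+np.pi)%(2*np.pi)-np.pi,pa,best.max()
def reading(c,img,i,base=None):
    g=gauge(c,img,i)
    if g is None: return None
    rel=(g[3]-g[2]-ST[i]['yaw']+np.pi)%(2*np.pi)-np.pi   # pointer relative to arm
    return g[0],g[1],'rootang',round(g[2],3),'rel',round(rel,3),'q',round(float(g[4]),1)
E
python3 - <<'E'
from h import *
for n in('top','scene'):
    im=cv2.imread(f'pics/{n}0.png')[:,:,::-1]
    for i in(1,2,3): print(n,i,reading(n,im,i))
d=np.load('pics/g9.npz')
print(reading('top',d['T'],1),reading('scene',d['S'],1))
d=np.load('pics/g8.npz')
print(reading('top',d['T'],1),reading('scene',d['S'],1))
E
```

```text
top 1 (array([ 585.2, -320.4]), np.float64(81.8), 'rootang', np.float64(-1.041), 'rel', np.float64(1.26), 'q', 59.7)
top 2 (array([657.9,  49.9]), np.float64(81.0), 'rootang', np.float64(-0.91), 'rel', np.float64(1.271), 'q', 58.8)
top 3 (array([560. , 360.4]), np.float64(79.3), 'rootang', np.float64(-0.898), 'rel', np.float64(1.274), 'q', 59.6)
scene 1 (array([ 585.6, -320.4]), np.float64(81.8), 'rootang', np.float64(-1.037), 'rel', np.float64(1.25), 'q', 60.0)
scene 2 (array([657.9,  49.9]), np.float64(81.0), 'rootang', np.float64(-0.911), 'rel', np.float64(1.262), 'q', 59.3)
scene 3 (array([560.3, 360.8]), np.float64(79.5), 'rootang', np.float64(-0.892), 'rel', np.float64(1.253), 'q', 57.6)
(array([ 549. , -313.6]), np.float64(81.3), 'rootang', np.float64(-1.498), 'rel', np.float64(1.249), 'q', 49.1) None
(array([ 585.3, -320.4]), np.float64(81.7), 'rootang', np.float64(-1.041), 'rel', np.float64(1.258), 'q', 59.8) (array([ 585.7, -320.4]), np.float64(81.8), 'rootang', np.float64(-1.036), 'rel', np.float64(1.248), 'q', 60.0)
```

Call:
move_arm:
  targets:
    - [2,-1,-3,0,0,0,0]
    - [0,-1,-3,0,0,0,0]
    - [0,0,-3,0,0,0,0]

```text
time: 20.35
ee_pos: [611.8, -276.5, 99.6]
eef_rot: [-0.817, 1.416, 0.837]
force: [-0.8, 5.3, 0.7]
gripper_width: -0.3
```

```bash
cat > rd.py <<'E'
import sys
from h import *
i=int(sys.argv[1]); T=read_camera('top')['image'];S=read_camera('scene')['image']
if len(sys.argv)>2: np.savez(f'pics/{sys.argv[2]}.npz',T=T,S=S)
print('top',reading('top',T,i));print('scn',reading('scene',S,i))
E
python3 rd.py 1; python3 -c "
from h import *
go(625,-275,97)"
```

```text
top (array([ 540.9, -310. ]), np.float64(81.5), 'rootang', np.float64(-1.606), 'rel', np.float64(1.255), 'q', 49.0)
scn None
t 20.45 p [ 610.8 -277.2   99.5] yaw 2.631 F [-3.6  5.6  2.5] w -0.1 j7 0.91
  turn -0.0 shift [  2.5 -11.3   8.9] tilt [-0.015  0.006] rows@35 1
  tilt fix ay az [-0.002 -0.016]
```

Call:
move_arm:
  targets:
    - [0,0,-2.5,0,0,0,0]
    - [0,0,-2.5,0,0,0,0]

```text
time: 20.62
ee_pos: [609.4, -278.1, 99.6]
eef_rot: [-0.815, 1.413, 0.84]
force: [-0.2, 5.2, 0.1]
gripper_width: 0.2
```

```bash
python3 rd.py 1; python3 -c "
from h import *
go(625,-275,97)"
```

```text
top (array([ 538.5, -308.3]), np.float64(81.3), 'rootang', np.float64(-1.643), 'rel', np.float64(1.557), 'q', 60.0)
scn None
t 20.72 p [ 609.  -278.3   99.5] yaw 2.633 F [-1.3  4.5  1.7] w -0.1 j7 0.92
  turn -0.0 shift [  2.5 -12.3  10.7] tilt [-0.013  0.011] rows@35 1
  tilt fix ay az [ 0.003 -0.017]
```

Call:
move_arm:
  targets:
    - [0,-2,10,0,0,-0.015,0]
    - [0,-7,5,0,0,0,0]
    - [0,-6,0,0,0,0,0]
    - [0,0,0,0,0,0,0]

```text
time: 21.05
ee_pos: [629.2, -279.5, 99.0]
eef_rot: [-0.827, 1.412, 0.823]
force: [-0.0, -0.7, 1.1]
gripper_width: -0.4
```

```bash
python3 rd.py 1 g10; python3 -c "
from h import *
go(614.2+20*.49,-293.3+20*.872,98)
d=np.load('pics/g10.npz');cv2.imwrite('pics/g10.png',np.hstack([tile(d['T'],365,165,35,400),tile(d['S'],140,220,35,400)]))"
```

```text
top (array([ 538.1, -308.3]), np.float64(81.6), 'rootang', np.float64(-1.646), 'rel', np.float64(1.649), 'q', 60.0)
scn None
t 21.15 p [ 628.  -279.    98.8] yaw 2.63 F [-0.8  0.2 -0.8] w 0.0 j7 0.9
  turn -0.0 shift [0.8 5.1 0.8] tilt [-0.003 -0.003] rows@35 1
  tilt fix ay az [-0.004 -0.001]
```

View pics/g10.png

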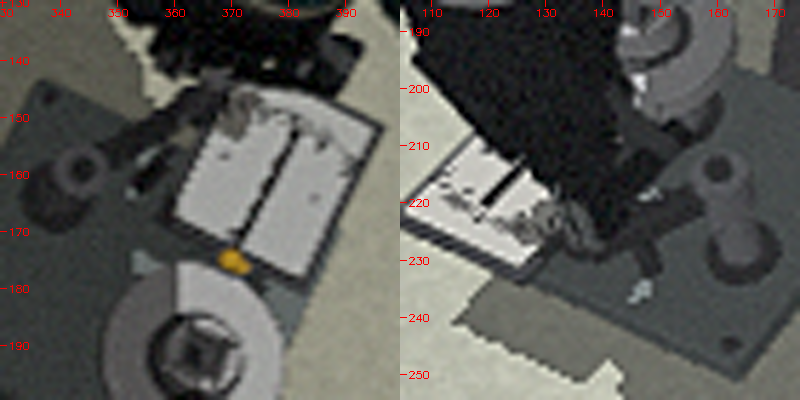

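Call:
move_arm:
  targets:
    - [0,1,-3,0,0,0,0]
    - [0,0.5,-3,0,0,0,0]
    - [0,0,-3,0,0,0,0]

```text
time: 21.4
ee_pos: [627.0, -280.0, 99.1]
eef_rot: [-0.823, 1.398, 0.827]
force: [3.0, 4.8, -2.5]
gripper_width: 0.2
```

```bash
python3 rd.py 1; python3 -c "
from h import *
go(614.2+20*.49,-293.3+20*.872,98)"
```

```text
top (array([ 537.8, -308.1]), np.float64(81.5), 'rootang', np.float64(-1.651), 'rel', np.float64(1.698), 'q', 60.0)
scn None
t 21.5 p [ 627.  -280.    99.2] yaw 2.631 F [ 3.   3.9 -2.4] w -0.2 j7 0.91
  turn -0.0 shift [1.2 4.6 2.1] tilt [0.007 0.007] rows@35 1
  tilt fix ay az [0.01  0.003]
```

Call:
move_arm:
  targets:
    - [0,0,-2.5,0,0,0,0]
    - [0,0,-2.5,0,0,0,0]

```text
time: 21.67
ee_pos: [627.0, -279.9, 99.3]
eef_rot: [-0.822, 1.389, 0.83]
force: [2.5, 4.6, -1.7]
gripper_width: 0.1
```

```bash
python3 rd.py 1; python3 -c "
from h import *
go(614.2+20*.49,-293.3+20*.872,98)"
```

```text
top (array([ 537.9, -308.1]), np.float64(81.4), 'rootang', np.float64(-1.651), 'rel', np.float64(1.697), 'q', 60.0)
scn None
t 21.77 p [ 627.  -279.8   99.3] yaw 2.634 F [ 1.6  5.  -2.1] w -0.0 j7 0.92
  turn -0.0 shift [1.3 4.6 2. ] tilt [0.013 0.014] rows@35 1
  tilt fix ay az [0.018 0.005]
```

Call:
move_arm:
  targets:
    - [0,0,8,0,0.01,0.003,0]
    - [-20,0,0,0,0.008,0,0]
    - [-25,0,0,0,0,0,0]
    - [-10,0,0,0,0,0,0]
    - [0,16,-9,0,0,0,45]
    - [0,23,-13,0,0,0,45]
    - [0,23,-13,0,0,0,45]
    - [0,23,-13,0,0,0,45]
    - [0,23,-13,0,0,0,45]
    - [0,20,-11,0,0,0,45]
    - [0,10,-5,0,0,0,45]
    - [0,0,0,0,0,0,45]
    - [0,0,0,0,0,0,45]

```text
time: 22.85
ee_pos: [461.4, -283.0, 156.4]
eef_rot: [-0.833, 1.428, 0.815]
force: [1.1, -0.7, 0.1]
gripper_width: 44.9
```

```bash
python3 rd.py 1 g11; python3 -c "
from h import *
go(466.7,-274.8,98)"
```

```text
top (array([ 537.8, -308.1]), np.float64(81.5), 'rootang', np.float64(-1.651), 'rel', np.float64(1.698), 'q', 60.0)
scn (array([ 538., -308.]), np.float64(81.3), 'rootang', np.float64(-1.65), 'rel', np.float64(1.694), 'q', 60.0)
t 22.95 p [ 462.7 -282.6  156.4] yaw 2.627 F [ 0.1  0.2 -0.4] w 45.1 j7 0.98
  turn -0.0 shift [58.4  0.4  8.8] tilt [-0.009 -0.018] rows@35 2
  tilt fix ay az [-0.02   0.001]
```

Call:
move_arm:
  targets:
    - [0,0.4,5,0,-0.01,0,45]
    - [0,0,4,0,-0.01,0,45]
    - [17,0,0,0,0,0,45]
    - [20,0,0,0,0,0,45]
    - [14,0,0,0,0,0,45]
    - [4,0,0,0,0,0,45]
    - [0,0,0,0,0,0,30]
    - [0,0,0,0,0,0,10]
    - [0,0,0,0,0,0,8]
    - [0,0,0,0,0,0,8]
    - [0,0,0,0,0,0,8]
    - [0,0,0,0,0,0,8]
  grip_force: 25

```text
time: 23.95
ee_pos: [482.0, -272.5, 102.3]
eef_rot: [-0.83, 1.391, 0.819]
force: [0.1, -1.3, -4.7]
gripper_width: 13.9
```

```bash
python3 rd.py 1 g12; python3 -c "
from h import *
go(466.7,-274.8,98)"
```

```text
top None
scn (array([ 538. , -307.8]), np.float64(81.2), 'rootang', np.float64(-1.651), 'rel', np.float64(1.817), 'q', 60.0)
t 24.05 p [ 482.  -272.5  102.2] yaw 2.632 F [ 0.2 -1.3 -3. ] w 14.0 j7 0.9
  turn -0.0 shift [ 4.2 12.2 -9.4] tilt [0.018 0.002] rows@35 1
  tilt fix ay az [0.011 0.015]
```

Call:
move_arm:
  targets:
    - [0,0,0,0,0,0,30]
    - [0,0,0,0,0,0,30]
    - [2,7,0,0,0.005,0.007,30]
    - [1,6,0,0,0.005,0.007,30]
    - [0,0,0,0,0,0,10]
    - [0,0,0,0,0,0,8]
    - [0,0,0,0,0,0,8]
    - [0,0,0,0,0,0,8]
  grip_force: 25

```text
time: 24.72
ee_pos: [472.0, -265.3, 100.9]
eef_rot: [-0.83, 1.404, 0.824]
force: [0.5, 0.5, -1.5]
gripper_width: 14.1
```

```bash
python3 rd.py 1 g12; python3 -c "
from h import *
go(466.7,-274.8,98)"
```

```text
top None
scn (array([ 538.4, -307.6]), np.float64(80.8), 'rootang', np.float64(-1.648), 'rel', np.float64(1.853), 'q', 60.0)
t 24.82 p [ 471.9 -265.2  100.9] yaw 2.633 F [-0.3  0.3 -1.2] w 14.1 j7 0.88
  turn -0.0 shift [  2.9  -0.1 -10.9] tilt [ 0.005 -0.001] rows@35 1
  tilt fix ay az [0.001 0.005]
```

Call:
move_arm:
  targets:
    - [0,-2.6,3.2,0,0,0,8]
    - [0,-2.6,3.2,0,0,0,8]

```text
time: 24.98
ee_pos: [477.0, -261.9, 100.7]
eef_rot: [-0.826, 1.41, 0.826]
force: [-1.9, 0.5, 2.7]
gripper_width: 13.9
```

```bash
cat >> rd.py <<'E'
s=state(); d=np.array(s['ee_pos'][:2])-ST[i]['s']; print('handle ang %.3f r %.1f z %.1f'%(np.arctan2(d[1],d[0]),np.hypot(*d),s['ee_pos'][2]),'F',np.round(s['force'],1),'t',round(s['time'],1))
E
python3 rd.py 1
```

```text
top None
scn (array([ 538. , -307.8]), np.float64(81.2), 'rootang', np.float64(-1.651), 'rel', np.float64(1.657), 'q', 60.0)
handle ang 2.066 r 32.4 z 100.9 F [-1.2  2.   2.4] t 25.1
```

Call:
move_arm:
  targets:
    - [0,-2.6,3,0,0,0,8]
    - [0,-2.5,3,0,0,0,8]

```text
time: 25.25
ee_pos: [484.5, -258.8, 100.7]
eef_rot: [-0.827, 1.411, 0.827]
force: [-1.7, -1.3, 2.4]
gripper_width: 13.8
```

```bash
python3 rd.py 1;python3 -c "
from h import *
go(466.7,-274.8,98)"
```

```text
top None
scn (array([ 538.1, -307.9]), np.float64(81.2), 'rootang', np.float64(-1.649), 'rel', np.float64(1.783), 'q', 60.0)
handle ang 1.805 r 32.1 z 100.9 F [-0.4 -0.2 -0. ] t 25.4
t 25.35 p [ 486.4 -258.5  100.9] yaw 2.634 F [-0.4 -0.2 -0. ] w 13.7 j7 0.87
  turn -0.0 shift [  2.9   9.3 -23.9] tilt [ 0.002 -0.001] rows@35 1
  tilt fix ay az [0.    0.002]
```

Call:
move_arm:
  targets:
    - [0,0,0,0,0,0,8]
    - [0,0,0,0,0,0,8]
    - [0,0,0,0,0,0,8]

```text
time: 25.6
ee_pos: [487.6, -258.3, 100.8]
eef_rot: [-0.829, 1.405, 0.826]
force: [-1.4, 0.1, 1.7]
gripper_width: 13.9
```

```bash
python3 rd.py 1; python3 rd.py 1 g13; python3 - <<'E'
from h import *
d=np.load('pics/g13.npz'); w=wmap('scene',d['S'],ST[1]['p'])[:,:,::-1]
cv2.imwrite('pics/g13.png',np.hstack([w,tile(d['T'],365,175,35,440)[:, :350]]))
E
```

```text
top None
scn (array([ 538.2, -307.7]), np.float64(81.0), 'rootang', np.float64(-1.65), 'rel', np.float64(1.843), 'q', 60.0)
handle ang 1.768 r 32.0 z 100.8 F [-0.3 -1.   1.7] t 25.7
top None
scn (array([ 538.2, -307.7]), np.float64(80.9), 'rootang', np.float64(-1.65), 'rel', np.float64(1.835), 'q', 60.0)
handle ang 1.768 r 32.0 z 100.8 F [-0.8  0.1  0.3] t 25.8
```

View pics/g13.png

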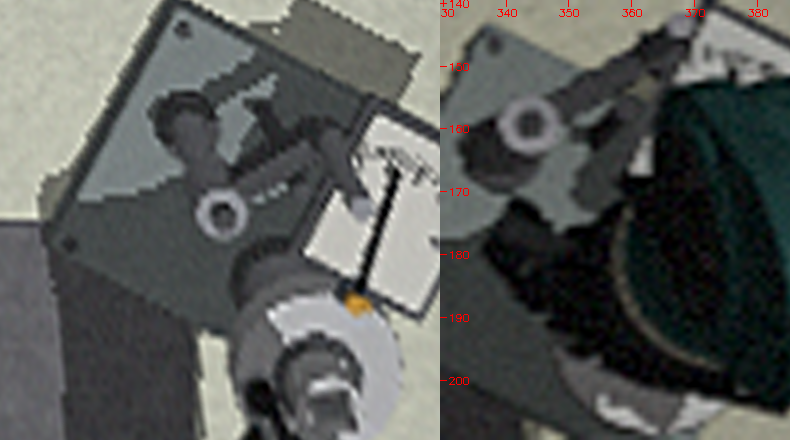

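Call:
move_arm:
  targets:
    - [0,2.9,-3.4,0,0,0,8]
    - [0,2.9,-3.4,0,0,0,8]
    - [0,0,0,0,0,0,8]
    - [0,0,0,0,0,0,8]
    - [0,0,0,0,0,0,8]
    - [0,0,0,0,0,0,8]

```text
time: 26.3
ee_pos: [480.9, -260.3, 100.9]
eef_rot: [-0.83, 1.397, 0.825]
force: [0.1, 1.0, -0.1]
gripper_width: 14.0
```

```bash
python3 rd.py 1; python3 rd.py 1
```

```text
top None
scn (array([ 538.4, -307.7]), np.float64(80.8), 'rootang', np.float64(-1.648), 'rel', np.float64(1.905), 'q', 60.0)
handle ang 1.987 r 32.2 z 100.9 F [-0.2  0.2 -0.4] t 26.4
top None
scn (array([ 538.4, -307.7]), np.float64(80.8), 'rootang', np.float64(-1.648), 'rel', np.float64(1.905), 'q', 60.0)
handle ang 1.986 r 32.2 z 100.9 F [ 0.3  0.5 -0.3] t 26.5
```

Call:
move_arm:
  targets:
    - [0,2.9,-4.2,0,0.005,0.005,8]
    - [0,0.5,-0.5,0,0,0,8]
    - [0,0.4,-0.4,0,0,0,8]
    - [0,0.4,-0.4,0,0,0,8]
    - [0,0.4,-0.4,0,0,0,8]

```text
time: 26.92
ee_pos: [474.5, -263.5, 101.0]
eef_rot: [-0.83, 1.403, 0.827]
force: [0.2, 1.1, -1.0]
gripper_width: 13.8
```

```bash
python3 rd.py 1; python3 rd.py 1;python3 -c "
from h import *
go(466.7,-274.8,98)"
```

```text
top None
scn (array([ 538.3, -307.6]), np.float64(80.8), 'rootang', np.float64(-1.648), 'rel', np.float64(1.905), 'q', 60.0)
handle ang 2.215 r 32.7 z 100.9 F [ 1.  -0.1 -1.4] t 27.0
top None
scn (array([ 538.3, -307.7]), np.float64(80.9), 'rootang', np.float64(-1.648), 'rel', np.float64(1.906), 'q', 60.0)
handle ang 2.215 r 32.7 z 101.0 F [ 0.9  0.1 -0.1] t 27.1
t 27.12 p [ 474.3 -263.6  101. ] yaw 2.635 F [ 0.9  0.1 -0.1] w 13.9 j7 0.88
  turn -0.0 shift [  3.    1.2 -13.5] tilt [ 0.004 -0.   ] rows@35 1
  tilt fix ay az [0.002 0.003]
```

Call:
move_arm:
  targets:
    - [0,-1.5,2.8,0,0,0,8]
    - [0,0.1,-0.1,0,0,0,8]
    - [0,0.2,-0.2,0,0,0,8]
    - [0,0.2,-0.2,0,0,0,8]

```text
time: 27.45
ee_pos: [475.7, -262.6, 100.9]
eef_rot: [-0.83, 1.406, 0.827]
force: [0.5, 0.3, -1.4]
gripper_width: 13.9
```

```bash
python3 rd.py 1; python3 rd.py 1
```

```text
top None
scn (array([ 538.4, -307.6]), np.float64(80.8), 'rootang', np.float64(-1.648), 'rel', np.float64(1.88), 'q', 60.0)
handle ang 2.162 r 32.7 z 100.9 F [ 0.7  1.  -1.1] t 27.6
top None
scn (array([ 538.4, -307.7]), np.float64(80.8), 'rootang', np.float64(-1.647), 'rel', np.float64(1.88), 'q', 60.0)
handle ang 2.162 r 32.7 z 100.9 F [ 0.8  0.1 -1.4] t 27.6
```

Call:
move_arm:
  targets:
    - [0,0,0,0,0,0,40]
    - [0,0,0,0,0,0,50]
    - [-15,0,0,0,0,0,50]
    - [-20,0,0,0,0,0,50]
    - [-20,0,0,0,0,0,50]
    - [-20,0,0,0,0,0,50]
    - [-20,0,0,0,0,0,50]

```text
time: 28.23
ee_pos: [469.6, -261.5, 194.4]
eef_rot: [-0.821, 1.418, 0.838]
force: [0.3, -0.8, -0.7]
gripper_width: 49.9
```

```bash
python3 rd.py 1; python3 rd.py 1; python3 -c "
from h import *
print(np.round(state()['joint_positions'],3)); go(433,9,150)
T=read_camera('top')['image'];S=read_camera('scene')['image'];np.savez('pics/g14.npz',T=T,S=S)
for c in('top','scene'):
  for o in outline_of(c,'wheel1'): print(c,o['bbox'],round(o['p'],2),o['mask'].sum())"
```

```text
top None
scn (array([ 538.4, -307.6]), np.float64(80.8), 'rootang', np.float64(-1.648), 'rel', np.float64(1.88), 'q', 60.0)
handle ang 2.238 r 34.9 z 196.7 F [0.  0.5 0.3] t 28.3
top None
scn (array([ 538.4, -307.7]), np.float64(80.8), 'rootang', np.float64(-1.648), 'rel', np.float64(1.881), 'q', 60.0)
handle ang 2.278 r 36.6 z 194.0 F [-0.2  0.3 -0.2] t 28.4
[ 0.955  0.5   -0.72   2.033  0.464  0.788  1.019]
t 28.43 p [ 470.1 -261.9  194. ] yaw 2.635 F [-0.2  0.3 -0.2] w 50.2 j7 1.02
  turn -0.0 shift [ 44.  164.  218.8] tilt [-0.013  0.003] rows@35 8
  tilt fix ay az [-0.004 -0.012]
top [204.0, 217.0, 34.2, 32.6] 0.66 801
top [249.2, 218.3, 30.7, 29.2] 0.6 779
scene [259.4, 187.6, 34.6, 34.9] 0.84 615
scene [147.4, 188.3, 27.0, 38.2] 0.72 704
scene [299.6, 186.4, 32.8, 32.9] 0.67 564
```

Call:
move_arm:
  targets:
    - [0,0,0,0.124,0,0,85]
    - [0,0,0,0.124,0,0,85]
    - [0,0,0,0.124,0,0,85]
    - [0,0,0,0.124,0,0,85]
    - [0,0,0,0.124,0,0,85]
    - [0,0,0,0.124,0,0,85]
    - [0,0,0,0.124,0,0,85]
    - [0,0,0,0.124,0,0,85]
    - [0,0,0,0.124,0,0,85]
    - [0,0,0,0.124,0,0,85]
    - [0,0,0,0.124,0,0,85]
    - [0,0,0,0.124,0,0,85]
    - [0,0,0,0.124,0,0,85]
    - [0,0,0,0.124,0,0,85]
    - [0,0,0,0.124,0,0,85]
    - [0,0,0,0.124,0,0,85]

```text
time: 29.97
ee_pos: [460.6, -256.4, 177.1]
eef_rot: [0.737, 1.49, -0.739]
force: [1.2, 0.5, 0.4]
gripper_width: 84.9
```

Call:
move_arm:
  targets:
    - [0,10,-15,0,0,0,85]
    - [0,15,-23,0,0,0,85]
    - [0,15,-23,0,0,0,85]
    - [0,15,-23,0,0,0,85]
    - [0,15,-23,0,0,0,85]
    - [0,15,-23,0,0,0,85]
    - [0,15,-23,0,0,0,85]
    - [0,15,-23,0,0,0,85]
    - [0,15,-23,0,0,0,85]
    - [0,10,-15,0,0,0,85]
    - [0,0,0,0,0,0,85]
    - [0,0,0,0,0,0,85]

```text
time: 30.97
ee_pos: [444.2, 9.6, 173.3]
eef_rot: [0.735, 1.503, -0.752]
force: [-0.4, 0.1, 0.3]
gripper_width: 84.8
```

```bash
python3 rd.py 1 g15; python3 -c "
from h import *
print(np.round(state()['joint_positions'],3)); go(440,13,110,.649)"
```

```text
top (array([ 538.3, -308.1]), np.float64(81.2), 'rootang', np.float64(-1.646), 'rel', np.float64(1.89), 'q', 60.0)
scn (array([ 538.3, -307.6]), np.float64(80.8), 'rootang', np.float64(-1.649), 'rel', np.float64(1.88), 'q', 60.0)
handle ang 1.735 r 302.3 z 173.3 F [-0.2  0.2  0.9] t 31.1
[ 0.077  0.366 -0.228  2.229  0.096  0.612 -1.167]
t 31.07 p [444.4   8.5 173.3] yaw 0.623 F [-0.2  0.2  0.9] w 85.2 j7 -1.17
  turn -0.026 shift [63.3 -0.8 -6.2] tilt [-0.058  0.018] rows@35 2
  tilt fix ay az [-0.049  0.037]
```

Call:
move_arm:
  targets:
    - [0,-0.4,-3,-0.013,-0.025,0.019,85]
    - [0,-0.4,-3,-0.013,-0.025,0.019,85]
    - [20,0,0,0,0,0,85]
    - [25,0,0,0,0,0,85]
    - [25,0,0,0,0,0,85]
    - [20,0,0,0,0,0,85]
    - [10,0,0,0,0,0,85]
    - [0,0,0,0,0,0,85]

```text
time: 31.73
ee_pos: [444.8, -1.9, 70.3]
eef_rot: [0.735, 1.429, -0.737]
force: [-0.7, 0.6, -0.4]
gripper_width: 85.0
```

```bash
python3 -c "
from h import *
print(np.round(state()['joint_positions'],3)); go(438,12,18,.649)"
```

```text
[-0.026  0.543 -0.102  2.341  0.241  0.257 -1.291]
t 31.73 p [444.8  -1.9  70.3] yaw 0.625 F [-0.7  0.6 -0.4] w 85.0 j7 -1.29
  turn -0.024 shift [ 52.3   3.  -15.2] tilt [ 0.011 -0.007] rows@35 2
  tilt fix ay az [ 0.012 -0.005]
```

Call:
move_arm:
  targets:
    - [0,1,-8,-0.012,0.006,0,85]
    - [0,1,-8,-0.012,0.006,0,85]
    - [15,0,0,0,0,0,85]
    - [15,0,0,0,0,0,85]
    - [12,0,-1,0,0,0,85]
    - [8,0,-1,0,0,0,85]

```text
time: 32.23
ee_pos: [438.8, 12.7, 23.1]
eef_rot: [0.729, 1.438, -0.713]
force: [-0.1, 0.7, 0.0]
gripper_width: 84.8
```

```bash
python3 -c "
from h import *
print(np.round(state()['joint_positions'],3)); go(438,12,18,.649)"
```

```text
[-0.087  0.645 -0.057  2.37   0.266  0.119 -1.322]
t 32.23 p [438.8  12.7  23.1] yaw 0.646 F [-0.1  0.7  0. ] w 84.8 j7 -1.32
  turn -0.003 shift [ 5.1 -1.   0.1] tilt [0.012 0.005] rows@35 1
  tilt fix ay az [ 0.004 -0.013]
```

Call:
move_arm:
  targets:
    - [5,-1,0,0,0,0,60]
    - [2,0,0,0,0,0,45]
    - [1,0,0,0,0,0,30]
    - [0,0,0,0,0,0,20]
    - [0,0,0,0,0,0,20]
    - [0,0,0,0,0,0,20]
    - [0,0,0,0,0,0,20]
    - [0,0,0,0,0,0,20]
  grip_force: 60

```text
time: 32.9
ee_pos: [439.1, 13.0, 16.8]
eef_rot: [0.73, 1.436, -0.709]
force: [0.6, 1.2, -1.5]
gripper_width: 32.4
```

```bash
python3 -c "
from h import *
print(np.round(state()['joint_positions'],3)); go(433,9.3,18,.649)"
```

```text
[-0.092  0.659 -0.05   2.373  0.279  0.097 -1.333]
t 32.9 p [439.1  13.   16.8] yaw 0.647 F [ 0.6  1.2 -1.5] w 32.4 j7 -1.33
  turn -0.002 shift [-1.2 -7.  -0.7] tilt [0.016 0.006] rows@35 1
  tilt fix ay az [ 0.005 -0.017]
```

Call:
move_arm:
  targets:
    - [-8,0,0,0,0,0,20]
    - [-18,0,0,0,0,0,20]
    - [-24,0,0,0,0,0,20]
    - [-24,0,0,0,0,0,20]
    - [-22,0,0,0,0,0,20]
    - [-12,0,0,-0.08,0,0,20]
    - [0,0,0,-0.08,0,0,20]
    - [0,10,9,0,0,0,20]
    - [0,15,13,0,0,0,20]
    - [0,15,13,0,0,0,20]
    - [0,15,13,0,0,0,20]
    - [0,15,13,0,0,0,20]
    - [0,12,11,0,0,0,20]
    - [0,7,6,0,0,0,20]
    - [0,0,0,0,0,0,20]
    - [0,0,0,0,0,0,20]
  grip_force: 80

```text
time: 34.23
ee_pos: [547.9, 19.5, 136.9]
eef_rot: [0.592, 1.483, -0.592]
force: [-1.3, -0.3, -3.5]
gripper_width: 31.0
```

```bash
python3 -c "
from h import *
print(np.round(state()['joint_positions'],3)); go(561.1,24.2,113,.81)"
```

```text
[ 0.074  0.514 -0.26   2.077  0.24   0.574 -1.113]
t 34.23 p [547.9  19.5 136.9] yaw 0.813 F [-1.3 -0.3 -3.5] w 31.0 j7 -1.11
  turn 0.003 shift [23.9 12.5  6.3] tilt [ 0.005 -0.002] rows@35 1
  tilt fix ay az [ 0.005 -0.002]
```

Call:
move_arm:
  targets:
    - [6,6.5,3.3,0,0,0,20]
    - [10,6,3,0,0,0,20]
    - [7,0,0,0,0,0,20]
    - [0,0,0,0,0,0,20]

```text
time: 34.57
ee_pos: [557.6, 23.8, 111.5]
eef_rot: [0.59, 1.487, -0.594]
force: [-0.2, -0.4, -3.2]
gripper_width: 31.0
```

```bash
python3 -c "
from h import *
go(561.1,24.2,113,.81)
T=read_camera('top')['image'];S=read_camera('scene')['image'];np.savez('pics/g16.npz',T=T,S=S)
for c in('top','scene'):
  print([(o['bbox'],o['mask'].sum()) for o in outline_of(c,'wheel1') if o['p']>.4])
print([np.round(proj(c,(556.3,19.1,104)),1) for c in('top','scene')])
"
```

```text
t 34.57 p [557.6  23.8 111.5] yaw 0.814 F [-0.2 -0.4 -3.2] w 31.0 j7 -1.13
  turn 0.004 shift [-1.5  2.6  2.2] tilt [ 0.    -0.003] rows@35 1
  tilt fix ay az [0.002 0.002]
[([205.2, 218.2, 37.5, 30.7], np.int64(843)), ([363.1, 190.2, 33.8, 32.0], np.int64(772))]
[([264.5, 203.2, 33.4, 26.9], np.int64(498)), ([298.1, 186.6, 28.7, 31.3], np.int64(583)), ([138.1, 202.1, 4.5, 5.8], np.int64(5))]
[array([245. , 166.9]), array([261.8, 200.3])]
```

Correct the last 3 mm, then descend in steps with force checks.

Call:
move_arm:
  targets:
    - [0,2.6,2.2,0,0,0,20]
    - [0,0,0,0,0,0,20]

```text
time: 34.93
ee_pos: [562.6, 24.2, 113.8]
eef_rot: [0.591, 1.483, -0.593]
force: [0.9, -0.4, -2.4]
gripper_width: 31.1
```

```bash
python3 -c "
from h import *
go(561.1,24.2,95,.81)"
```

```text
t 34.93 p [562.6  24.2 113.8] yaw 0.813 F [ 0.9 -0.4 -2.4] w 31.1 j7 -1.13
  turn 0.003 shift [18.8 -1.1 -1.1] tilt [ 0.004 -0.003] rows@35 1
  tilt fix ay az [ 0.005 -0.001]
```

Call:
move_arm:
  targets:
    - [3,0,0,0,0,0,20]
    - [3,0,0,0,0,0,20]
    - [3,0,0,0,0,0,20]
    - [3,0,0,0,0,0,20]

```text
time: 35.27
ee_pos: [563.2, 23.7, 102.3]
eef_rot: [0.592, 1.482, -0.593]
force: [-1.6, -1.0, 3.5]
gripper_width: 31.1
```

```bash
python3 -c "
from h import *
go(561.1,24.2,95,.81)"
```

```text
t 35.27 p [563.2  23.7 102.3] yaw 0.813 F [-1.6 -1.   3.5] w 31.1 j7 -1.14
  turn 0.003 shift [ 7.3 -1.1 -1.9] tilt [ 0.006 -0.003] rows@35 1
  tilt fix ay az [ 0.006 -0.001]
```

Call:
move_arm:
  targets:
    - [2,-1.2,-2,0,0.003,0,20]
    - [2.5,0,0,0,0,0,20]
    - [2.5,0,0,0,0,0,20]

```text
time: 35.52
ee_pos: [561.0, 23.4, 94.6]
eef_rot: [0.593, 1.484, -0.593]
force: [-0.1, -1.1, 1.1]
gripper_width: 31.2
```

```bash
python3 -c "
from h import *
go(561.1,24.2,95,.81)"
```

```text
t 35.52 p [561.   23.4  94.6] yaw 0.812 F [-0.1 -1.1  1.1] w 31.2 j7 -1.14
  turn 0.002 shift [-0.4  0.6 -0.5] tilt [ 0.004 -0.002] rows@35 1
  tilt fix ay az [ 0.004 -0.001]
```

Call:
move_arm:
  targets:
    - [2.5,0,0,0,0,0,20]
    - [2.5,0,0,0,0,0,20]
    - [2.5,0,0,0,0,0,20]

```text
time: 35.77
ee_pos: [561.0, 23.4, 86.5]
eef_rot: [0.592, 1.484, -0.593]
force: [-1.6, -0.6, -0.9]
gripper_width: 31.2
```

```bash
python3 -c "
from h import *
go(561.1,24.2,95,.81)"
```

```text
t 35.77 p [561.   23.4  86.5] yaw 0.812 F [-1.6 -0.6 -0.9] w 31.2 j7 -1.15
  turn 0.002 shift [-8.5  0.7 -0.4] tilt [ 0.004 -0.002] rows@35 1
  tilt fix ay az [ 0.004 -0.001]
```

Call:
move_arm:
  targets:
    - [2.5,0,0,0,0,0,20]
    - [2.5,0,0,0,0,0,20]
    - [2.5,0,0,0,0,0,20]
    - [2.5,0,0,0,0,0,20]

```text
time: 36.1
ee_pos: [560.9, 23.3, 75.6]
eef_rot: [0.592, 1.484, -0.594]
force: [-4.5, -1.6, 29.3]
gripper_width: 31.1
```

```bash
python3 -c "
from h import *
go(663,165,150,0)
print(onz('top',(183,100),15))"
```

```text
t 36.1 p [560.9  23.3  75.6] yaw 0.812 F [-4.5 -1.6 29.3] w 31.1 j7 -1.16
  turn 0.812 shift [ -74.4  102.1 -141.7] tilt [ 0.003 -0.002] rows@35 6
  tilt fix ay az [ 0.004 -0.   ]
[768.38663658 198.78519601  15.        ]
```

Call:
move_arm:
  targets:
    - [0,0,0,0,0,0,50]
    - [0,0,0,0,0,0,85]
    - [0,0,0,0,0,0,85]
    - [0,0,0,0,0,0,85]
    - [-15,0,0,0,0,0,85]
    - [-22,0,0,0,0,0,85]
    - [-22,0,0,0,0,0,85]
    - [-20,0,0,0,0,0,60]
    - [0,0,0,0.116,0,0,20]
    - [0,0,0,0.116,0,0,0]
    - [0,0,0,0.116,0,0,0]
    - [0,0,0,0.116,0,0,0]
    - [0,0,0,0.116,0,0,0]
    - [0,0,0,0.116,0,0,0]
    - [0,0,0,0.116,0,0,0]
  grip_force: 40

```text
time: 37.35
ee_pos: [563.8, 26.3, 159.3]
eef_rot: [1.244, 1.186, -1.225]
force: [0.2, -0.4, 0.3]
gripper_width: 0.1
```

Call:
move_arm:
  targets:
    - [0,10,-14,0,0,0,0]
    - [0,16,-22,0,0,0,0]
    - [0,16,-22,0,0,0,0]
    - [0,16,-22,0,0,0,0]
    - [0,16,-22,0,0,0,0]
    - [0,16,-22,0,0,0,0]
    - [0,9,-13,0,0,0,0]
    - [0,0,0,0,0,0,0]
    - [0,0,0,0,0,0,0]

```text
time: 38.1
ee_pos: [670.8, 164.9, 159.5]
eef_rot: [1.249, 1.184, -1.231]
force: [0.2, -0.7, -0.3]
gripper_width: 0.2
```

```bash
python3 rd.py 2; python3 -c "
from h import *
go(664,163,99,0)"
```

```text
top (array([657.8,  50. ]), np.float64(80.9), 'rootang', np.float64(-0.91), 'rel', np.float64(1.267), 'q', 57.9)
scn (array([657.9,  49.9]), np.float64(81.0), 'rootang', np.float64(-0.91), 'rel', np.float64(1.261), 'q', 59.1)
handle ang 0.904 r 184.2 z 159.5 F [-0.5  0.2 -0.5] t 38.2
t 38.2 p [670.2 163.8 159.5] yaw -0.044 F [-0.5  0.2 -0.5] w -0.1 j7 -1.94
  turn -0.044 shift [60.5 -6.2  0.8] tilt [0.01  0.003] rows@35 2
  tilt fix ay az [-0.004 -0.01 ]
```

Down beside knob 2, then push it in.

Call:
move_arm:
  targets:
    - [0,-5,0,-0.04,-0.004,-0.01,0]
    - [18,-1,0,0,0,0,0]
    - [20,0,0,0,0,0,0]
    - [16,0,0,0,0,0,0]
    - [6,0,0,0,0,0,0]
    - [0,0,6,0,0,0,0]
    - [0,0,6,0,0,0,0]
    - [0,0,6,0,0,0,0]
    - [0,0,6,0,0,0,0]

```text
time: 38.95
ee_pos: [661.8, 132.3, 101.7]
eef_rot: [1.22, 1.202, -1.212]
force: [0.6, 2.4, -0.9]
gripper_width: -0.3
```

```bash
python3 rd.py 2; python3 -c "
from h import *
go(664,102,99,0)"
```

```text
top (array([641.1,  38.1]), np.float64(80.7), 'rootang', np.float64(-1.164), 'rel', np.float64(1.261), 'q', 60.0)
scn (array([637.4,  36. ]), np.float64(81.0), 'rootang', np.float64(-1.217), 'rel', np.float64(1.248), 'q', 60.0)
handle ang 0.808 r 152.3 z 101.7 F [-0.4 -0.3  0.5] t 39.0
t 39.05 p [661.5 129.2 101.7] yaw -0.013 F [-0.4 -0.3  0.5] w 0.2 j7 -1.88
  turn -0.013 shift [ 2.7  2.5 27.2] tilt [ 0.003 -0.002] rows@35 1
  tilt fix ay az [ 0.001 -0.003]
```

Call:
move_arm:
  targets:
    - [2,1,5,0,0,0,0]
    - [0,1,5,0,0,0,0]
    - [0,0,5,0,0,0,0]

```text
time: 39.3
ee_pos: [662.2, 114.8, 100.7]
eef_rot: [1.219, 1.202, -1.217]
force: [-0.4, 2.4, -0.0]
gripper_width: -0.4
```

```bash
python3 rd.py 2; python3 -c "
from h import *
go(664,102,99,0)"
```

```text
top (array([620.6,  30.3]), np.float64(80.8), 'rootang', np.float64(-1.437), 'rel', np.float64(1.258), 'q', 60.0)
scn (array([617.3,  29.7]), np.float64(80.8), 'rootang', np.float64(-1.479), 'rel', np.float64(1.246), 'q', 60.0)
handle ang 0.721 r 141.2 z 100.6 F [ 0.1 -0.1 -0.7] t 39.4
t 39.4 p [662.4 112.3 100.6] yaw -0.014 F [ 0.1 -0.1 -0.7] w 0.1 j7 -1.86
  turn -0.014 shift [ 1.6  1.6 10.3] tilt [ 0.002 -0.002] rows@35 1
  tilt fix ay az [ 0.002 -0.002]
```

Call:
move_arm:
  targets:
    - [0,0,3,0,0,0,0]
    - [0,0,3,0,0,0,0]
    - [0,0,2.5,0,0,0,0]

```text
time: 39.65
ee_pos: [661.5, 104.0, 100.6]
eef_rot: [1.218, 1.202, -1.22]
force: [-1.0, 2.0, 0.6]
gripper_width: 0.1
```

```bash
python3 rd.py 2; python3 -c "
from h import *
go(664,102,99,0)"
```

```text
top (array([604.8,  24. ]), np.float64(85.2), 'rootang', np.float64(-1.636), 'rel', np.float64(-1.487), 'q', 19.5)
scn (array([605.8,  28.3]), np.float64(80.8), 'rootang', np.float64(-1.622), 'rel', np.float64(1.357), 'q', 57.8)
handle ang 0.671 r 134.8 z 100.5 F [-0.7  1.6  0.8] t 39.8
t 39.75 p [661.8 102.9 100.5] yaw -0.014 F [-0.7  1.6  0.8] w -0.1 j7 -1.85
  turn -0.014 shift [1.5 2.2 0.9] tilt [ 0.001 -0.003] rows@35 1
  tilt fix ay az [ 0.003 -0.001]
```

Call:
move_arm:
  targets:
    - [0,0,2.5,0,0,0,0]
    - [0,0,2.5,0,0,0,0]
    - [0,0,2,0,0,0,0]

```text
time: 40.0
ee_pos: [661.2, 100.8, 100.6]
eef_rot: [1.22, 1.206, -1.216]
force: [-1.1, 5.9, 0.2]
gripper_width: -0.4
```

```bash
python3 rd.py 2
```

```text
top None
scn (array([603.7,  28.4]), np.float64(80.7), 'rootang', np.float64(-1.648), 'rel', np.float64(1.719), 'q', 60.0)
handle ang 0.662 r 133.0 z 100.6 F [-1.4  4.5  1.1] t 40.1
```

Call:
move_arm:
  targets:
    - [0,0,1.5,0,0,0,0]
    - [0,0,1.5,0,0,0,0]

```text
time: 40.27
ee_pos: [661.2, 100.9, 100.7]
eef_rot: [1.221, 1.209, -1.212]
force: [-1.6, 4.6, 0.2]
gripper_width: -0.0
```

```bash
python3 rd.py 2
```

```text
top None
scn (array([603.8,  28.3]), np.float64(80.8), 'rootang', np.float64(-1.647), 'rel', np.float64(1.719), 'q', 60.0)
handle ang 0.662 r 133.0 z 100.7 F [-0.5  5.3 -0.1] t 40.4
```

Call:
move_arm:
  targets:
    - [0,0,-10,0,0,0,0]
    - [-20,0,0,0,0,0,0]
    - [-25,0,0,0,0,0,0]
    - [-10,0,0,0,0,0,45]
    - [0,-15,12,0,0,0,45]
    - [0,-22,18,0,0,0,45]
    - [0,-22,18,0,0,0,45]
    - [0,-22,18,0,0,0,45]
    - [0,-22,18,0,0,0,45]
    - [0,-15,14,0,0,0,45]
    - [0,-8,7,0,0,0,45]
    - [0,0,0,0,0,0,45]
    - [0,0,0,0,0,0,45]

```text
time: 41.45
ee_pos: [535.0, -11.3, 157.1]
eef_rot: [1.218, 1.183, -1.218]
force: [0.1, -0.7, -0.3]
gripper_width: 45.1
```

```bash
python3 rd.py 2 g17; python3 rd.py 1; python3 -c "
from h import *
go(535,-3.4,98)
for c in('top','scene'):
  print([(o['bbox'],o['mask'].sum()) for o in outline_of(c,'wheel1_handle') if o['p']>.3])"
```

```text
top None
scn (array([603.7,  28.4]), np.float64(80.7), 'rootang', np.float64(-1.648), 'rel', np.float64(1.719), 'q', 60.0)
handle ang -2.182 r 35.9 z 157.1 F [0.7 0.8 0.5] t 41.5
top (array([ 538.3, -308.1]), np.float64(81.2), 'rootang', np.float64(-1.646), 'rel', np.float64(1.89), 'q', 60.0)
scn (array([ 538.4, -307.6]), np.float64(80.8), 'rootang', np.float64(-1.648), 'rel', np.float64(1.879), 'q', 60.0)
handle ang 1.422 r 283.4 z 157.0 F [0.2 0.1 0.8] t 41.6
t 41.65 p [536.   -9.4 157. ] yaw -0.014 F [0.2 0.1 0.8] w 45.1 j7 -1.71
  turn -0.0 shift [59. -1. -6.] tilt [ 0.013 -0.011] rows@35 2
  tilt fix ay az [ 0.011 -0.013]
[]
[([261.3, 207.4, 30.0, 34.9], np.int64(788))]
```

Call:
move_arm:
  targets:
    - [0,-0.5,-3,0,0.006,-0.006,45]
    - [0,-0.5,-3,0,0.005,-0.006,45]
    - [17,0,0,0,0,0,45]
    - [20,0,0,0,0,0,45]
    - [14,0,0,0,0,0,45]
    - [4,0,0,0,0,0,45]
  grip_force: 25

```text
time: 42.25
ee_pos: [540.0, 1.7, 102.0]
eef_rot: [1.222, 1.203, -1.209]
force: [-0.2, -0.2, -0.5]
gripper_width: 44.6
```

```bash
python3 -c "
from h import *
go(535,-3.4,98)"
```

```text
t 42.25 p [540.    1.7 102. ] yaw -0.009 F [-0.2 -0.2 -0.5] w 44.6 j7 -1.72
  turn -0.0 shift [ 4.  -4.9  5.1] tilt [0.007 0.004] rows@35 1
  tilt fix ay az [-0.004 -0.007]
```

Call:
move_arm:
  targets:
    - [2,-4.5,4.8,0,-0.004,-0.006,45]
    - [0,0,0,0,0,0,20]
    - [0,0,0,0,0,0,8]
    - [0,0,0,0,0,0,8]
    - [0,0,0,0,0,0,8]
    - [0,0,0,0,0,0,8]
  grip_force: 25

```text
time: 42.75
ee_pos: [535.5, -2.6, 100.4]
eef_rot: [1.216, 1.206, -1.215]
force: [0.1, 1.0, -2.6]
gripper_width: 13.8
```

```bash
python3 rd.py 2;  python3 -c "
from h import *
go(556.3-9.4,19.1-29.5,100)"
```

```text
top None
scn (array([603.7,  28.4]), np.float64(80.7), 'rootang', np.float64(-1.648), 'rel', np.float64(1.728), 'q', 60.0)
handle ang -2.337 r 30.1 z 100.3 F [-0.8  0.8 -3.3] t 42.9
t 42.85 p [535.4  -2.6 100.3] yaw -0.008 F [-0.8  0.8 -3.3] w 13.9 j7 -1.71
  turn -0.0 shift [ 0.3 11.5  7.7] tilt [-0.     0.001] rows@35 1
  tilt fix ay az [-0.001  0.   ]
```

Call:
move_arm:
  targets:
    - [0,3.5,2,0,0,0,8]
    - [0,3.5,2,0,0,0,8]
    - [0,3,2,0,0,0,8]
    - [0,0,0,0,0,0,8]
    - [0,0,0,0,0,0,8]
    - [0,0,0,0,0,0,8]

```text
time: 43.35
ee_pos: [544.0, -8.6, 100.1]
eef_rot: [1.213, 1.21, -1.218]
force: [-0.8, 1.1, -1.2]
gripper_width: 14.2
```

```bash
python3 rd.py 2; python3 -c "
from h import *
go(535,-3.4,98)"
```

```text
top None
scn (array([603.8,  28.5]), np.float64(80.6), 'rootang', np.float64(-1.647), 'rel', np.float64(1.857), 'q', 60.0)
handle ang -1.991 r 30.4 z 100.1 F [-0.4 -0.3 -2.1] t 43.5
t 43.45 p [543.9  -8.6 100.1] yaw -0.007 F [-0.4 -0.3 -2.1] w 14.0 j7 -1.7
  turn -0.0 shift [ 2.1 -9.  -5.2] tilt [-0.005  0.001] rows@35 1
  tilt fix ay az [-0.001  0.005]
```

Call:
move_arm:
  targets:
    - [0,2.5,1.2,0,0,0,8]
    - [0,2.5,1.2,0,0,0,8]
    - [0,0,0,0,0,0,8]
    - [0,0,0,0,0,0,8]
    - [0,0,0,0,0,0,8]

```text
time: 43.87
ee_pos: [549.3, -10.8, 100.0]
eef_rot: [1.213, 1.211, -1.217]
force: [-0.7, 0.1, -1.0]
gripper_width: 13.9
```

```bash
python3 rd.py 2
```

```text
top None
scn (array([605.4,  29.1]), np.float64(80.1), 'rootang', np.float64(-1.627), 'rel', np.float64(1.869), 'q', 60.0)
handle ang -1.797 r 30.7 z 100.0 F [ 0.8  1.1 -1.3] t 44.0
```

Call:
move_arm:
  targets:
    - [0,3,0.5,0,0,0,8]
    - [0,3,0.3,0,0,0,8]
    - [0,0,0,0,0,0,8]
    - [0,0,0,0,0,0,8]
    - [0,0,0,0,0,0,8]

```text
time: 44.38
ee_pos: [555.6, -11.9, 99.9]
eef_rot: [1.212, 1.211, -1.218]
force: [-0.9, 0.7, -1.3]
gripper_width: 13.6
```

```bash
python3 rd.py 2
```

```text
top None
scn None
handle ang -1.594 r 30.9 z 99.9 F [-0.9  0.6 -1.2] t 44.5
```

Call:
move_arm:
  targets:
    - [0,3,-0.2,0,0,0,8]
    - [0,3,-0.5,0,0,0,8]
    - [0,0,0,0,0,0,8]
    - [0,0,0,0,0,0,8]
    - [0,0,0,0,0,0,8]

```text
time: 44.9
ee_pos: [561.8, -11.6, 99.9]
eef_rot: [1.212, 1.211, -1.219]
force: [-1.5, 0.1, -2.1]
gripper_width: 13.9
```

```bash
python3 rd.py 2; python3 -c "
from h import *
go(535,-3.4,98)"
```

```text
top None
scn (array([605.4,  31. ]), np.float64(78.1), 'rootang', np.float64(-1.626), 'rel', np.float64(1.732), 'q', 60.0)
handle ang -1.395 r 31.2 z 99.9 F [ 0.2  0.8 -1.7] t 45.0
t 45.0 p [561.7 -11.6  99.9] yaw -0.007 F [ 0.2  0.8 -1.7] w 14.3 j7 -1.69
  turn -0.0 shift [  1.9 -26.8  -8.1] tilt [-0.006  0.001] rows@35 1
  tilt fix ay az [-0.001  0.006]
```

```bash
python3 - <<'E'
s=open('h.py').read()
s=s.replace("    if org.sum()<20: return None\n","    fx=FIX.get(i)\n    if org.sum()<20 and fx is None: return None\n")
s=s.replace("    wt=(r-b)*org; rt=","    wt=(r-b)*org+1e-9; rt=np.array(fx) if fx is not None else ",1)
s=s.replace("ZP=83.","ZP=83.\nFIX={1:(538.4,-307.7),2:(603.7,28.4)}")
open('h.py','w').write(s)
E
python3 rd.py 2; python3 rd.py 1
```

```text
top (array([603.7,  28.4]), np.float64(80.7), 'rootang', np.float64(-1.648), 'rel', np.float64(1.895), 'q', 9.4)
scn (array([603.7,  28.4]), np.float64(80.7), 'rootang', np.float64(-1.648), 'rel', np.float64(1.795), 'q', 60.0)
handle ang -1.396 r 31.2 z 99.9 F [ 0.1  0.9 -1.8] t 45.1
top (array([ 538.4, -307.7]), np.float64(80.8), 'rootang', np.float64(-1.647), 'rel', np.float64(1.879), 'q', 60.0)
scn (array([ 538.4, -307.7]), np.float64(80.8), 'rootang', np.float64(-1.647), 'rel', np.float64(1.88), 'q', 60.0)
handle ang 1.332 r 286.2 z 99.9 F [-0.4  0.  -1. ] t 45.2
```

Call:
move_arm:
  targets:
    - [0,-3.2,0.5,0,0,0,8]
    - [0,-3.2,0.2,0,0,0,8]
    - [0,-0.2,0,0,0,0,8]
    - [0,-0.2,0,0,0,0,8]
    - [0,-0.2,0,0,0,0,8]

```text
time: 45.62
ee_pos: [556.9, -11.9, 100.2]
eef_rot: [1.215, 1.207, -1.213]
force: [0.5, 1.4, -4.3]
gripper_width: 13.7
```

```bash
python3 rd.py 2
```

```text
top (array([603.7,  28.4]), np.float64(80.7), 'rootang', np.float64(-1.648), 'rel', np.float64(3.119), 'q', 13.6)
scn (array([603.7,  28.4]), np.float64(80.7), 'rootang', np.float64(-1.648), 'rel', np.float64(1.878), 'q', 60.0)
handle ang -1.552 r 31.0 z 100.2 F [ 0.3  0.8 -3.6] t 45.7
```

Call:
move_arm:
  targets:
    - [0,-3.2,-0.3,0,0,0,8]
    - [0,-2.6,-0.5,0,0,0,8]
    - [0,-0.2,0,0,0,0,8]
    - [0,-0.2,0,0,0,0,8]
    - [0,-0.2,0,0,0,0,8]

```text
time: 46.13
ee_pos: [550.9, -11.1, 100.3]
eef_rot: [1.216, 1.206, -1.212]
force: [0.8, -0.2, -4.6]
gripper_width: 14.0
```

```bash
python3 rd.py 2 g18
```

```text
top (array([603.7,  28.4]), np.float64(80.7), 'rootang', np.float64(-1.648), 'rel', np.float64(-3.052), 'q', 2.0)
scn (array([603.7,  28.4]), np.float64(80.7), 'rootang', np.float64(-1.648), 'rel', np.float64(1.9), 'q', 60.0)
handle ang -1.746 r 30.7 z 100.3 F [ 1.5 -0.3 -3.5] t 46.2
```

Call:
move_arm:
  targets:
    - [0,0,0,0,0,0,40]
    - [0,0,0,0,0,0,50]
    - [-15,0,0,0,0,0,50]
    - [-20,0,0,0,0,0,60]
    - [-22,0,0,0,0,0,85]
    - [-20,0,0,0,0,0,85]
    - [0,0,0,0.107,0,0,85]
    - [0,0,0,0.107,0,0,85]
    - [0,0,0,0.107,0,0,85]
    - [0,-16,-11,0,0,0,85]
    - [0,-22,-16,0,0,0,85]
    - [0,-22,-16,0,0,0,85]
    - [0,-22,-16,0,0,0,85]
    - [0,-22,-16,0,0,0,85]
    - [0,-20,-14,0,0,0,85]
    - [0,-8,-5,0,0,0,85]
    - [0,0,0,0,0,0,85]
    - [0,0,0,0,0,0,85]

```text
time: 47.73
ee_pos: [456.6, 121.2, 187.0]
eef_rot: [1.467, 1.015, -1.461]
force: [0.3, -0.5, 0.6]
gripper_width: 85.0
```

```bash
python3 rd.py 2 g19; python3 -c "
from h import *
d=np.load('pics/g19.npz');print('st1',reading('top',d['T'],1),reading('scene',d['S'],1))
print(np.round(state()['joint_positions'],3)); go(443.5,127,60,-.33)
for c in('top','scene'):
  print([(o['bbox'],o['mask'].sum()) for o in outline_of(c,'wheel1') if o['p']>.3])"
```

```text
top (array([603.7,  28.4]), np.float64(80.7), 'rootang', np.float64(-1.648), 'rel', np.float64(1.913), 'q', 60.0)
scn (array([603.7,  28.4]), np.float64(80.7), 'rootang', np.float64(-1.648), 'rel', np.float64(1.899), 'q', 60.0)
handle ang 2.346 r 141.6 z 187.0 F [ 0.7 -0.2  0.2] t 47.8
st1 (array([ 538.4, -307.7]), np.float64(80.8), 'rootang', np.float64(-1.647), 'rel', np.float64(1.876), 'q', 60.0) (array([ 538.4, -307.7]), np.float64(80.8), 'rootang', np.float64(-1.647), 'rel', np.float64(1.88), 'q', 60.0)
[-0.38   0.344  0.03   2.208 -0.011  0.584 -2.27 ]
t 47.83 p [457.3 120.3 187. ] yaw -0.357 F [ 0.7 -0.2  0.2] w 84.9 j7 -2.27
  turn -0.027 shift [127.  -15.2  -1.9] tilt [ 0.006 -0.002] rows@35 4
  tilt fix ay az [-0.    -0.006]
[([361.4, 191.1, 32.1, 35.9], np.int64(815)), ([214.2, 222.1, 18.0, 18.7], np.int64(231))]
[([147.8, 189.2, 32.9, 39.8], np.int64(690)), ([263.1, 208.3, 32.5, 31.5], np.int64(724))]
```

```bash
python3 -c "
from h import *
d=np.load('pics/g19.npz');cv2.imwrite('pics/g19.png',np.hstack([tile(d['T'],206,212,40,400),tile(d['S'],295,190,40,400)]))"
```

```text
(no output)
```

View pics/g19.png

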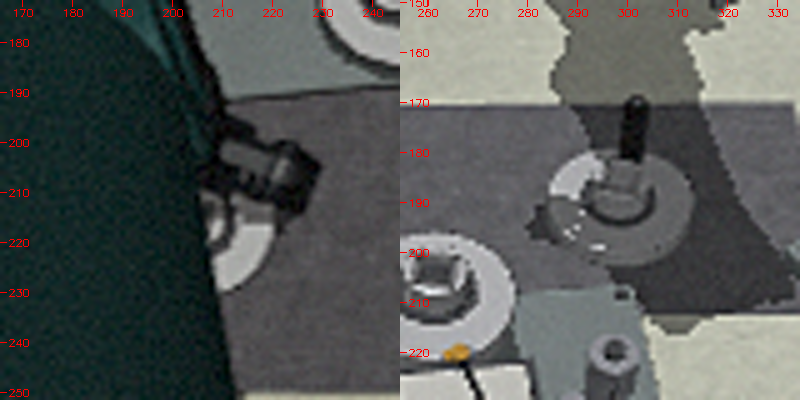

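Call:
move_arm:
  targets:
    - [0,-7.5,-1,-0.027,0,-0.006,85]
    - [0,-7,-1,0,0,0,85]
    - [22,0,0,0,0,0,85]
    - [25,0,0,0,0,0,85]
    - [25,0,0,0,0,0,85]
    - [22,0,0,0,0,0,85]
    - [12,0,0,0,0,0,85]
    - [0,0,0,0,0,0,85]

```text
time: 48.6
ee_pos: [447.1, 125.0, 78.9]
eef_rot: [1.458, 1.029, -1.446]
force: [-0.7, -0.2, 0.9]
gripper_width: 84.9
```

```bash
python3 -c "
from h import *
print(np.round(state()['joint_positions'],3)); go(443.5,127,18,-.33)"
```

```text
[-0.377  0.537  0.009  2.297 -0.014  0.3   -2.263]
t 48.6 p [447.1 125.   78.9] yaw -0.336 F [-0.7 -0.2  0.9] w 84.9 j7 -2.26
  turn -0.006 shift [60.9 -4.  -0.7] tilt [0.007 0.002] rows@35 2
  tilt fix ay az [-0.004 -0.006]
```

Call:
move_arm:
  targets:
    - [10,-2,-0.4,-0.006,-0.004,-0.006,85]
    - [15,-2,0,0,0,0,85]
    - [15,0,0,0,0,0,85]
    - [12,0,0,0,0,0,85]
    - [7,0,0,0,0,0,85]

```text
time: 49.02
ee_pos: [445.2, 127.1, 20.9]
eef_rot: [1.453, 1.033, -1.445]
force: [-0.0, 0.1, -0.8]
gripper_width: 84.6
```

```bash
python3 -c "
from h import *
print(np.round(state()['joint_positions'],3)); go(443.5,127,18,-.33)"
```

```text
[-3.770e-01  6.590e-01  2.000e-03  2.315e+00 -1.300e-02  1.630e-01
 -2.265e+00]
t 49.02 p [445.2 127.1  20.9] yaw -0.332 F [-0.   0.1 -0.8] w 84.6 j7 -2.26
  turn -0.002 shift [ 2.9 -1.6  0.7] tilt [0.004 0.002] rows@35 1
  tilt fix ay az [-0.003 -0.003]
```

Call:
move_arm:
  targets:
    - [4,-1.5,0.5,0,-0.003,-0.003,60]
    - [1,0,0,0,0,0,45]
    - [0,0,0,0,0,0,30]
    - [0,0,0,0,0,0,20]
    - [0,0,0,0,0,0,20]
    - [0,0,0,0,0,0,20]
    - [0,0,0,0,0,0,20]
    - [0,0,0,0,0,0,20]
  grip_force: 60

```text
time: 49.68
ee_pos: [444.7, 127.4, 18.0]
eef_rot: [1.452, 1.033, -1.447]
force: [-0.2, -0.6, -2.9]
gripper_width: 31.6
```

```bash
python3 -c "
from h import *
go(437.8,128.8,18,-.33)"
```

```text
t 49.68 p [444.7 127.4  18. ] yaw -0.332 F [-0.2 -0.6 -2.9] w 31.6 j7 -2.27
  turn -0.002 shift [ 0.  -7.   0.9] tilt [0.003 0.001] rows@35 1
  tilt fix ay az [-0.002 -0.002]
```

Call:
move_arm:
  targets:
    - [-8,0,0,0,0,0,20]
    - [-18,0,0,0,0,0,20]
    - [-24,0,0,0,0,0,20]
    - [-24,0,0,0,0,0,20]
    - [-22,0,0,0,0,0,20]
    - [-14,0,0,-0.08,0,0,20]
    - [0,0,0,-0.08,0,0,20]
    - [0,0,0,0,0,0,20]
  grip_force: 80

```text
time: 50.35
ee_pos: [442.0, 126.2, 135.4]
eef_rot: [1.329, 1.126, -1.331]
force: [-0.2, 0.4, -2.8]
gripper_width: 31.4
```

```bash
python3 -c "
from h import *
print(np.round(state()['joint_positions'],3)); go(486.7,283.1,120,-.17)"
```

```text
[-0.35   0.424 -0.035  2.269  0.035  0.45  -2.149]
t 50.35 p [442.  126.2 135.4] yaw -0.166 F [-0.2  0.4 -2.8] w 31.4 j7 -2.15
  turn 0.004 shift [  15.4   17.5 -162.2] tilt [-0.    -0.001] rows@35 5
  tilt fix ay az [0.001 0.   ]
```

Call:
move_arm:
  targets:
    - [0,2.2,-15,0,0,0,20]
    - [0,3.5,-23,0,0,0,20]
    - [0,3.5,-23,0,0,0,20]
    - [0,3.5,-23,0,0,0,20]
    - [0,3.5,-23,0,0,0,20]
    - [0,3.5,-23,0,0,0,20]
    - [0,2.5,-17,0,0,0,20]
    - [0,1,-7,0,0,0,20]
    - [0,0,0,0,0,0,20]
    - [0,0,0,0,0,0,20]

```text
time: 51.18
ee_pos: [486.1, 273.9, 132.8]
eef_rot: [1.336, 1.115, -1.36]
force: [0.0, -0.3, -1.9]
gripper_width: 30.8
```

```bash
python3 -c "
from h import *
print(np.round(state()['joint_positions'],3)); go(493.6,281.9,115,-.17)"
```

```text
[-0.584  0.525 -0.014  2.053  0.012  0.578 -2.367]
t 51.18 p [486.1 273.9 132.8] yaw -0.19 F [ 0.  -0.3 -1.9] w 30.8 j7 -2.37
  turn -0.02 shift [17.8  6.  -9.2] tilt [-0.012 -0.008] rows@35 1
  tilt fix ay az [0.01 0.01]
```

Call:
move_arm:
  targets:
    - [5,3,-4.6,-0.01,0.005,0.005,20]
    - [7,3,-4.6,-0.01,0.005,0.005,20]
    - [5,0,0,0,0,0,20]
    - [0,0,0,0,0,0,20]

```text
time: 51.52
ee_pos: [492.3, 276.7, 113.5]
eef_rot: [1.332, 1.121, -1.34]
force: [0.1, -0.1, -2.2]
gripper_width: 30.8
```

```bash
python3 -c "
from h import *
go(493.6,281.9,113,-.17)"
```

```text
t 51.52 p [492.3 276.7 113.5] yaw -0.174 F [ 0.1 -0.1 -2.2] w 30.8 j7 -2.36
  turn -0.004 shift [ 0.5  0.4 -5.4] tilt [-0.003 -0.003] rows@35 1
  tilt fix ay az [0.004 0.002]
```

Call:
move_arm:
  targets:
    - [0,0.4,-5.2,0,0.002,0.002,20]
    - [0,0,0,0,0,0,20]

```text
time: 51.68
ee_pos: [493.3, 280.1, 112.5]
eef_rot: [1.334, 1.119, -1.341]
force: [-0.0, 0.6, -1.7]
gripper_width: 31.0
```

```bash
python3 -c "
from h import *
go(493.6,281.9,95,-.17)"
```

```text
t 51.68 p [493.3 280.1 112.5] yaw -0.176 F [-0.   0.6 -1.7] w 31.0 j7 -2.36
  turn -0.006 shift [17.5  0.  -1.8] tilt [-0.002 -0.003] rows@35 1
  tilt fix ay az [0.004 0.002]
```

Call:
move_arm:
  targets:
    - [3,0,0,0,0,0,20]
    - [3,0,0,0,0,0,20]
    - [3,0,0,0,0,0,20]

```text
time: 51.93
ee_pos: [494.6, 281.0, 104.2]
eef_rot: [1.338, 1.119, -1.338]
force: [0.6, 0.7, 0.8]
gripper_width: 30.9
```

```bash
python3 -c "
from h import *
go(493.6,281.9,95,-.17)"
```

```text
t 51.93 p [494.6 281.  104.2] yaw -0.177 F [0.6 0.7 0.8] w 30.9 j7 -2.36
  turn -0.007 shift [ 9.2 -1.1 -0.7] tilt [ 0.001 -0.001] rows@35 1
  tilt fix ay az [ 0.001 -0.001]
```

Call:
move_arm:
  targets:
    - [2.5,-0.7,-0.6,0,0,0,20]
    - [2.5,0,0,0,0,0,20]
    - [2.5,0,0,0,0,0,20]

```text
time: 52.18
ee_pos: [493.6, 282.9, 96.2]
eef_rot: [1.338, 1.12, -1.337]
force: [-1.2, 0.1, -1.3]
gripper_width: 31.2
```

```bash
python3 -c "
from h import *
go(493.6,281.9,77,-.17)"
```

```text
t 52.18 p [493.6 282.9  96.2] yaw -0.176 F [-1.2  0.1 -1.3] w 31.2 j7 -2.37
  turn -0.006 shift [19.2  0.1  1. ] tilt [0.001 0.   ] rows@35 1
  tilt fix ay az [-0.    -0.001]
```

Call:
move_arm:
  targets:
    - [3,0,0.3,0,0,0,20]
    - [3,0,0,0,0,0,20]
    - [3,0,0,0,0,0,20]
    - [2.5,0,0,0,0,0,20]
    - [2.5,0,0,0,0,0,20]

```text
time: 52.6
ee_pos: [493.4, 283.5, 80.7]
eef_rot: [1.338, 1.122, -1.336]
force: [0.1, 1.3, -0.2]
gripper_width: 31.0
```

```bash
python3 -c "
from h import *
go(493.6,281.9,77,-.17)"
```

```text
t 52.6 p [493.4 283.5  80.7] yaw -0.175 F [ 0.1  1.3 -0.2] w 31.0 j7 -2.37
  turn -0.005 shift [3.7 0.5 1.5] tilt [0.001 0.001] rows@35 1
  tilt fix ay az [-0.001 -0.001]
```

Call:
move_arm:
  targets:
    - [2.5,0,0,0,0,0,20]
    - [2.5,0,0,0,0,0,20]

```text
time: 52.77
ee_pos: [493.5, 283.5, 76.5]
eef_rot: [1.338, 1.121, -1.337]
force: [-6.4, -2.2, 35.3]
gripper_width: 31.2
```

```bash
python3 -c "
from h import *
print(np.round(state()['joint_positions'],3));go(527.5+10,432.2+33,150,.5)"
```

```text
[-0.589  0.62  -0.016  2.065  0.02   0.457 -2.367]
t 52.77 p [493.5 283.5  76.5] yaw -0.176 F [-6.4 -2.2 35.3] w 31.2 j7 -2.37
  turn -0.676 shift [ -73.5  125.7 -138.3] tilt [0.    0.001] rows@35 6
  tilt fix ay az [-0.001 -0.   ]
```

Call:
move_arm:
  targets:
    - [0,0,0,0,0,0,50]
    - [0,0,0,0,0,0,85]
    - [0,0,0,0,0,0,85]
    - [0,0,0,0,0,0,85]
    - [-15,0,0,0,0,0,85]
    - [-22,0,0,0,0,0,85]
    - [-22,0,0,0,0,0,85]
    - [-20,0,0,0,0,0,60]
    - [0,0,0,-0.106,0,0,20]
    - [0,0,0,-0.106,0,0,0]
    - [0,0,0,-0.106,0,0,0]
    - [0,0,0,-0.106,0,0,0]
    - [0,0,0,-0.106,0,0,0]
    - [0,0,0,-0.106,0,0,0]
  grip_force: 40

```text
time: 53.93
ee_pos: [494.9, 279.0, 158.1]
eef_rot: [0.84, 1.396, -0.847]
force: [-0.6, -0.7, -0.3]
gripper_width: 0.5
```

Call:
move_arm:
  targets:
    - [0,9,-14,0,0,0,0]
    - [0,14,-21.5,0,0,0,0]
    - [0,14,-21.5,0,0,0,0]
    - [0,14,-21.5,0,0,0,0]
    - [0,14,-21.5,0,0,0,0]
    - [0,14,-21.5,0,0,0,0]
    - [0,12,-18,0,0,0,0]
    - [0,6,-9,0,0,0,0]
    - [0,0,0,0,0,0,0]
    - [0,0,0,0,0,0,0]

```text
time: 54.77
ee_pos: [511.5, 469.9, 153.1]
eef_rot: [0.858, 1.392, -0.866]
force: [0.1, -0.8, -0.0]
gripper_width: 0.2
```

```bash
python3 rd.py 3; python3 -c "
from h import *
go(514,464,99,.46)"
```

```text
top (array([560. , 360.4]), np.float64(79.4), 'rootang', np.float64(-0.898), 'rel', np.float64(1.275), 'q', 59.5)
scn (array([560.3, 360.8]), np.float64(79.5), 'rootang', np.float64(-0.891), 'rel', np.float64(1.252), 'q', 57.5)
handle ang 1.437 r 187.0 z 153.2 F [ 0.   0.5 -0.2] t 54.9
t 54.87 p [511.6 468.4 153.2] yaw 0.462 F [ 0.   0.5 -0.2] w 0.4 j7 -2.05
  turn 0.002 shift [54.2  0.2  5.1] tilt [-0.002 -0.005] rows@35 2
  tilt fix ay az [0.004 0.004]
```

Call:
move_arm:
  targets:
    - [18,0.5,2,0,0,0,0]
    - [20,0.5,0,0,0,0,0]
    - [13,0,0,0,0,0,0]
    - [3,0,0,0,0,0,0]
    - [0,0,6,0,0,0,0]
    - [0,0,6,0,0,0,0]
    - [0,0,6,0,0,0,0]
    - [0,0,6,0,0,0,0]
    - [0,0,6,0,0,0,0]

```text
time: 55.62
ee_pos: [529.5, 436.2, 101.8]
eef_rot: [0.872, 1.389, -0.865]
force: [-0.4, 2.4, -1.0]
gripper_width: 0.1
```

```bash
python3 rd.py 3; python3 -c "
from h import *
go(541,408,99,.46)"
```

```text
top (array([550.5, 340. ]), np.float64(79.7), 'rootang', np.float64(-1.182), 'rel', np.float64(1.273), 'q', 53.8)
scn (array([547.9, 336.7]), np.float64(79.4), 'rootang', np.float64(-1.234), 'rel', np.float64(1.246), 'q', 54.2)
handle ang 1.286 r 156.4 z 101.6 F [ 0.1 -0.1 -0.1] t 55.7
t 55.72 p [530.6 433.2 101.6] yaw 0.451 F [ 0.1 -0.1 -0.1] w 0.2 j7 -2.03
  turn -0.009 shift [ 2.6 -1.9 27.2] tilt [ 0.003 -0.001] rows@35 1
  tilt fix ay az [ 0.002 -0.002]
```

Call:
move_arm:
  targets:
    - [0,0,5,0,0,0,0]
    - [0,0,4,0,0,0,0]

```text
time: 55.88
ee_pos: [534.3, 424.5, 102.2]
eef_rot: [0.87, 1.386, -0.87]
force: [0.2, 0.5, -0.5]
gripper_width: -0.2
```

```bash
python3 rd.py 3; python3 -c "
from h import *
go(541,408,99,.46)"
```

```text
top (array([540.3, 327.9]), np.float64(79.5), 'rootang', np.float64(-1.381), 'rel', np.float64(1.26), 'q', 59.0)
scn (array([539.1, 325.9]), np.float64(80.1), 'rootang', np.float64(-1.408), 'rel', np.float64(1.253), 'q', 60.0)
handle ang 1.238 r 147.9 z 102.1 F [ 0.2 -0.7  0.9] t 56.0
t 55.98 p [535.1 422.9 102.1] yaw 0.451 F [ 0.2 -0.7  0.9] w 0.1 j7 -2.02
  turn -0.009 shift [ 3.1 -1.3 16. ] tilt [ 0.003 -0.004] rows@35 1
  tilt fix ay az [ 0.005 -0.001]
```

Call:
move_arm:
  targets:
    - [0,-1,4,0,0,0,0]
    - [0,0,3,0,0,0,0]
    - [0,0,3,0,0,0,0]

```text
time: 56.23
ee_pos: [537.6, 414.2, 102.2]
eef_rot: [0.869, 1.387, -0.87]
force: [-1.6, 2.0, -0.2]
gripper_width: -0.1
```

```bash
python3 rd.py 3
```

```text
top (array([530.4, 319.1]), np.float64(79.9), 'rootang', np.float64(-1.547), 'rel', np.float64(1.262), 'q', 60.0)
scn (array([528.9, 318.5]), np.float64(79.6), 'rootang', np.float64(-1.567), 'rel', np.float64(1.229), 'q', 60.0)
handle ang 1.192 r 139.7 z 102.1 F [ 0.7 -0.4  0.2] t 56.3
```

Call:
move_arm:
  targets:
    - [0,0,2.5,0,0,0,0]
    - [0,0,2.5,0,0,0,0]
    - [0,0,2,0,0,0,0]

```text
time: 56.58
ee_pos: [539.8, 407.4, 102.1]
eef_rot: [0.867, 1.388, -0.872]
force: [-2.1, 1.2, 1.2]
gripper_width: 0.1
```

```bash
python3 rd.py 3
```

```text
top (array([522.8, 314.5]), np.float64(79.9), 'rootang', np.float64(-1.658), 'rel', np.float64(1.34), 'q', 59.8)
scn (array([522.8, 314.1]), np.float64(80.2), 'rootang', np.float64(-1.661), 'rel', np.float64(1.401), 'q', 60.0)
handle ang 1.165 r 135.0 z 102.0 F [-2.4  0.9  0.7] t 56.7
```

Call:
move_arm:
  targets:
    - [0,0,2,0,0,0,0]
    - [0,0,1.5,0,0,0,0]

```text
time: 56.85
ee_pos: [540.0, 407.0, 102.2]
eef_rot: [0.869, 1.391, -0.869]
force: [-2.5, 3.1, -0.3]
gripper_width: 0.3
```

```bash
python3 rd.py 3; python3 -c "
from h import *
go(541,408,99,.46)"
```

```text
top (array([522.2, 314.5]), np.float64(79.6), 'rootang', np.float64(-1.665), 'rel', np.float64(1.412), 'q', 60.0)
scn (array([522.8, 314.1]), np.float64(80.2), 'rootang', np.float64(-1.661), 'rel', np.float64(1.402), 'q', 60.0)
handle ang 1.164 r 134.9 z 102.2 F [-3.   4.9 -1.1] t 57.0
t 56.95 p [540.  407.  102.2] yaw 0.453 F [-3.   4.9 -1.1] w -0.2 j7 -1.99
  turn -0.007 shift [ 3.2  1.3 -0.5] tilt [-0.001  0.001] rows@35 1
  tilt fix ay az [-0.001  0.   ]
```

```bash
cat > rim.py <<'E'
from h import *
im=cv2.imread('pics/top0.png')[:,:,::-1]
for n,c,ha in(('A',(438,129),2.81),('B',(433.2,9.2),-2.493),('C',(422,-131.2),2.145)):
    w=wmap('top',im,c,60,.25,14.5).mean(2).astype(np.float32); w=cv2.GaussianBlur(w,(0,0),3)
    A=np.arange(-np.pi,np.pi,np.pi/36); rr=np.arange(34,54,.1); rad=[]
    for a in A:
        x=rr*np.cos(a);y=rr*np.sin(a)
        v=cv2.remap(w,((60-y)/.25-.5).astype(np.float32)[None],((60-x)/.25-.5).astype(np.float32)[None],1)[0]
        rad.append(rr[np.gradient(v).argmin()])
    rad=np.array(rad)
    def mod(p): d=np.abs((A-p[2]+np.pi)%(2*np.pi)-np.pi); return p[0]*np.cos(A)+p[1]*np.sin(A)+p[3]+p[4]*np.where(d<np.pi/3,.5*(1+np.cos(3*d)),0)
    best=min((least_squares(lambda p:mod(p)-rad,[0,0,t,42,3.5],loss='soft_l1',f_scale=.5) for t in np.arange(-3,3.2,.5)),key=lambda f:f.cost)
    print(n,best.x.round(2),'cost',best.cost.round(2),'bump-handle',((best.x[2]-ha+np.pi)%(2*np.pi)-np.pi).round(2))
E
python3 rim.py
```

```text
A [ 0.07  0.9   1.94 41.56  3.42] cost 9.6 bump-handle -0.87
B [ 1.1   0.31 -0.6  41.64  3.44] cost 3.95 bump-handle 1.89
C [-0.35 -1.34 -0.52 41.66  3.31] cost 4.86 bump-handle -2.67
```

Call:
move_arm:
  targets:
    - [0,0,-10,0,0,0,0]
    - [-20,0,0,0,0,0,0]
    - [-25,0,0,0,0,0,0]
    - [-10,0,0,0,0,0,45]

```text
time: 57.28
ee_pos: [536.5, 411.6, 154.8]
eef_rot: [0.861, 1.386, -0.877]
force: [0.4, 0.4, -0.1]
gripper_width: 10.9
```

```bash
python3 rd.py 3 g20; python3 -c "
from h import *
h=np.array([486.7,283.1])+31*np.array([np.cos(2.97),np.sin(2.97)])
go(h[0],h[1],98)"
```

```text
top (array([522.2, 314.4]), np.float64(79.6), 'rootang', np.float64(-1.666), 'rel', np.float64(1.415), 'q', 60.0)
scn (array([522.7, 314.5]), np.float64(79.8), 'rootang', np.float64(-1.659), 'rel', np.float64(1.392), 'q', 60.0)
handle ang 1.198 r 137.7 z 154.4 F [-0.2  0.2  0.2] t 57.4
t 57.38 p [536.9 411.3 154.4] yaw 0.452 F [-0.2  0.2  0.2] w 25.8 j7 -1.99
  turn -0.0 shift [  56.4 -126.3   75.3] tilt [-0.002 -0.01 ] rows@35 5
  tilt fix ay az [0.008 0.006]
```

```bash
sed -i 's/FIX={/FIX={3:(522.6,314.4),/' h.py
```

Call:
move_arm:
  targets:
    - [0,-15,9,0,0.004,0.003,45]
    - [0,-21,12.5,0,0.004,0.003,45]
    - [0,-21,12.5,0,0,0,45]
    - [0,-21,12.5,0,0,0,45]
    - [0,-21,12.5,0,0,0,45]
    - [0,-17,10,0,0,0,45]
    - [0,-8,5,0,0,0,45]
    - [0,0,0,0,0,0,45]
    - [0,0,0,0,0,0,45]

```text
time: 58.13
ee_pos: [454.8, 279.2, 146.2]
eef_rot: [0.865, 1.386, -0.88]
force: [0.0, -0.0, 0.3]
gripper_width: 45.1
```

```bash
python3 -c "
from h import *
go(456.1,288.4,98)"
```

```text
t 58.13 p [454.8 279.2 146.2] yaw 0.448 F [ 0.  -0.   0.3] w 45.1 j7 -1.93
  turn -0.0 shift [48.2  5.2 -7.7] tilt [-0.002 -0.009] rows@35 2
  tilt fix ay az [0.007 0.006]
```

Call:
move_arm:
  targets:
    - [0,2.6,-4,0,0.004,0.003,45]
    - [0,2.5,-3.7,0,0.003,0.003,45]
    - [12,0,0,0,0,0,45]
    - [16,0,0,0,0,0,45]
    - [12,0,0,0,0,0,45]
    - [4,0,0,0,0,0,45]
  grip_force: 25

```text
time: 58.63
ee_pos: [463.8, 300.9, 102.3]
eef_rot: [0.883, 1.387, -0.856]
force: [0.2, -0.0, -0.3]
gripper_width: 44.8
```

```bash
python3 -c "
from h import *
go(456.1,288.4,98)"
```

```text
t 58.63 p [463.8 300.9 102.3] yaw 0.452 F [ 0.2 -0.  -0.3] w 44.8 j7 -1.96
  turn -0.0 shift [  4.3 -12.4   7.9] tilt [0.011 0.013] rows@35 1
  tilt fix ay az [-0.007 -0.016]
```

Call:
move_arm:
  targets:
    - [1,-6.2,4,0,-0.004,-0.008,45]
    - [1,-6,3.8,0,-0.003,-0.008,45]
    - [0,0,0,0,0,0,20]
    - [0,0,0,0,0,0,8]
    - [0,0,0,0,0,0,8]
    - [0,0,0,0,0,0,8]
    - [0,0,0,0,0,0,8]
  grip_force: 25

```text
time: 59.22
ee_pos: [457.2, 291.2, 100.6]
eef_rot: [0.87, 1.391, -0.867]
force: [0.9, 0.1, -3.2]
gripper_width: 14.0
```

```bash
python3 rd.py 3; python3 -c "
from h import *
go(456.1,288.4,98)"
```

```text
top (array([522.6, 314.4]), np.float64(79.8), 'rootang', np.float64(-1.661), 'rel', np.float64(1.407), 'q', 60.0)
scn (array([522.6, 314.4]), np.float64(79.8), 'rootang', np.float64(-1.661), 'rel', np.float64(1.392), 'q', 60.0)
handle ang 2.876 r 30.7 z 100.5 F [ 0.  -0.4 -2.5] t 59.3
t 59.32 p [457.1 291.1 100.5] yaw 0.455 F [ 0.  -0.4 -2.5] w 13.7 j7 -1.96
  turn -0.0 shift [ 2.5 -2.1  2. ] tilt [0.001 0.002] rows@35 1
  tilt fix ay az [-0.001 -0.001]
```

Call:
move_arm:
  targets:
    - [0,3.5,-3.5,0,0,0,8]
    - [0,4.1,-2.9,0,0,0,8]
    - [0,4.5,-2.2,0,0,0,8]
    - [0,4.7,-1.4,0,0,0,8]

```text
time: 59.65
ee_pos: [464.7, 306.2, 100.1]
eef_rot: [0.863, 1.394, -0.874]
force: [-1.5, -0.9, 0.0]
gripper_width: 13.8
```

```bash
python3 rd.py 3; python3 -c "
from h import *
go(486.7+31*np.cos(1.75),283.1+31*np.sin(1.75),100)"
```

```text
top (array([522.6, 314.4]), np.float64(79.8), 'rootang', np.float64(-1.661), 'rel', np.float64(1.394), 'q', 60.0)
scn (array([522.6, 314.4]), np.float64(79.8), 'rootang', np.float64(-1.661), 'rel', np.float64(1.419), 'q', 60.0)
handle ang 2.276 r 31.9 z 100.2 F [-1.3  1.  -2.7] t 59.8
t 59.75 p [466.  307.4 100.2] yaw 0.454 F [-1.3  1.  -2.7] w 14.1 j7 -1.96
  turn -0.0 shift [ 0.2 16.3  1. ] tilt [-0.004 -0.001] rows@35 1
  tilt fix ay az [-0.001  0.004]
```

Call:
move_arm:
  targets:
    - [0,5,-0.9,0,0,0,8]
    - [0,5,0,0,0,0,8]
    - [0,4.6,0.6,0,0,0,8]
    - [0,0,0,0,0,0,8]
    - [0,0,0,0,0,0,8]
    - [0,0,0,0,0,0,8]

```text
time: 60.25
ee_pos: [481.1, 315.7, 100.1]
eef_rot: [0.867, 1.393, -0.87]
force: [-1.8, 0.0, -0.1]
gripper_width: 14.4
```

```bash
python3 rd.py 3
```

```text
top (array([522.6, 314.4]), np.float64(79.8), 'rootang', np.float64(-1.661), 'rel', np.float64(1.801), 'q', 50.5)
scn (array([522.6, 314.4]), np.float64(79.8), 'rootang', np.float64(-1.661), 'rel', np.float64(1.798), 'q', 60.0)
handle ang 1.742 r 33.1 z 100.1 F [ 0.3  1.  -0.9] t 60.4
```

Call:
move_arm:
  targets:
    - [0,4.6,1.5,0,0,0,8]
    - [0,2,0.9,0,0,0,8]
    - [0,0,0,0,0,0,8]
    - [0,0,0,0,0,0,8]
    - [0,0,0,0,0,0,8]

```text
time: 60.77
ee_pos: [488.6, 316.4, 100.1]
eef_rot: [0.867, 1.393, -0.87]
force: [-1.9, -0.8, -0.3]
gripper_width: 14.0
```

```bash
python3 rd.py 3 g21; python3 -c "
from h import *
go(486.7+31*np.cos(1.46),283.1+31*np.sin(1.46),100)"
```

```text
top (array([522.6, 314.4]), np.float64(79.8), 'rootang', np.float64(-1.661), 'rel', np.float64(-1.393), 'q', 13.0)
scn (array([522.6, 314.4]), np.float64(79.8), 'rootang', np.float64(-1.661), 'rel', np.float64(1.872), 'q', 60.0)
handle ang 1.515 r 33.4 z 100.0 F [-1.5  0.9 -0.5] t 60.9
t 60.87 p [488.5 316.4 100. ] yaw 0.455 F [-1.5  0.9 -0.5] w 13.9 j7 -1.95
  turn -0.0 shift [0.  0.3 2.9] tilt [-0.003  0.   ] rows@35 1
  tilt fix ay az [-0.001  0.003]
```

Call:
move_arm:
  targets:
    - [0,2.5,1.7,0,0,0,8]
    - [0,0,0,0,0,0,8]
    - [0,0,0,0,0,0,8]
    - [0,0,0,0,0,0,8]

```text
time: 61.2
ee_pos: [491.9, 316.1, 100.0]
eef_rot: [0.867, 1.393, -0.869]
force: [-0.5, -0.9, -1.0]
gripper_width: 14.0
```

```bash
python3 rd.py 3
```

```text
top (array([522.6, 314.4]), np.float64(79.8), 'rootang', np.float64(-1.661), 'rel', np.float64(-1.379), 'q', 15.0)
scn (array([522.6, 314.4]), np.float64(79.8), 'rootang', np.float64(-1.661), 'rel', np.float64(1.916), 'q', 60.0)
handle ang 1.415 r 33.4 z 100.1 F [ 0.   0.2 -1.6] t 61.3
```

Call:
move_arm:
  targets:
    - [0,2.2,2,0,0,0,8]
    - [0,2.2,2,0,0,0,8]
    - [0,0,0,0,0,0,8]
    - [0,0,0,0,0,0,8]
    - [0,0,0,0,0,0,8]

```text
time: 61.72
ee_pos: [498.1, 314.6, 100.1]
eef_rot: [0.867, 1.394, -0.869]
force: [-0.1, -0.3, -0.5]
gripper_width: 13.8
```

```bash
python3 rd.py 3 g22; python3 -c "
from h import *
go(486.7+33*np.cos(1.39),283.1+33*np.sin(1.39),100)"
```

```text
top (array([522.6, 314.4]), np.float64(79.8), 'rootang', np.float64(-1.661), 'rel', np.float64(1.781), 'q', 16.2)
scn (array([522.6, 314.4]), np.float64(79.8), 'rootang', np.float64(-1.661), 'rel', np.float64(1.92), 'q', 60.0)
handle ang 1.223 r 33.5 z 100.1 F [-0.3  0.5 -1. ] t 61.8
t 61.82 p [498.1 314.6 100.1] yaw 0.455 F [-0.3  0.5 -1. ] w 14.1 j7 -1.93
  turn -0.0 shift [ 0.1 -4.5 -3.3] tilt [-0.003  0.001] rows@35 1
  tilt fix ay az [-0.002  0.002]
```

Call:
move_arm:
  targets:
    - [0,-2.4,-2,0,0,0,8]
    - [0,0,0,0,0,0,8]
    - [0,0,0,0,0,0,8]
    - [0,0,0,0,0,0,8]

```text
time: 62.15
ee_pos: [496.2, 314.9, 100.2]
eef_rot: [0.869, 1.391, -0.867]
force: [-0.2, 0.6, -2.7]
gripper_width: 13.6
```

```bash
python3 rd.py 3
```

```text
top (array([522.6, 314.4]), np.float64(79.8), 'rootang', np.float64(-1.661), 'rel', np.float64(1.83), 'q', 16.7)
scn (array([522.6, 314.4]), np.float64(79.8), 'rootang', np.float64(-1.661), 'rel', np.float64(1.902), 'q', 60.0)
handle ang 1.281 r 33.3 z 100.2 F [-0.1 -0.  -2.3] t 62.2
```

Call:
move_arm:
  targets:
    - [0,0,0,0,0,0,40]
    - [0,0,0,0,0,0,50]
    - [-15,0,0,0,0,0,50]
    - [-22,0,0,0,0,0,50]
    - [-24,0,0,0,0,0,50]
    - [-24,0,0,0,0,0,50]
    - [-20,0,0,0,0,0,50]
    - [0,-15,10,0,0,0,50]
    - [0,-22,15,0,0,0,50]
    - [0,-22,15,0,0,0,50]
    - [0,-22,15,0,0,0,50]
    - [0,-22,15,0,0,0,50]
    - [0,0,20,0,0,0,50]
    - [0,0,25,0,0,0,50]
    - [0,0,25,0,0,0,50]
    - [0,0,0,0,0,0,50]
    - [0,0,0,0,0,0,50]

```text
time: 63.67
ee_pos: [465.0, 140.2, 214.5]
eef_rot: [0.872, 1.388, -0.856]
force: [-0.1, 0.8, -0.3]
gripper_width: 49.8
```

```bash
python3 rd.py 3 g23; python3 - <<'E'
from h import *
d=np.load('pics/g23.npz'); T,S=d['T'],d['S']
for i in(1,2): print(i,reading('top',T,i),reading('scene',S,i))
w=np.hstack([cv2.resize(x[80:300,60:460],(400,220)) for x in(T,S)])
ws=[tile(T,*proj('top',(*ST[i]['s'],70)),33,264) for i in(1,2,3)]
cv2.imwrite('pics/g23.png',np.vstack([w[:,:792,::-1],np.hstack(ws)]))
go(0,0,0)
E
```

```text
top (array([522.6, 314.4]), np.float64(79.8), 'rootang', np.float64(-1.661), 'rel', np.float64(1.904), 'q', 60.0)
scn (array([522.6, 314.4]), np.float64(79.8), 'rootang', np.float64(-1.661), 'rel', np.float64(1.885), 'q', 60.0)
handle ang -1.723 r 143.8 z 214.5 F [-0.1  0.3 -0.4] t 63.8
1 (array([ 538.4, -307.7]), np.float64(80.8), 'rootang', np.float64(-1.647), 'rel', np.float64(1.876), 'q', 60.0) (array([ 538.4, -307.7]), np.float64(80.8), 'rootang', np.float64(-1.647), 'rel', np.float64(1.88), 'q', 60.0)
2 (array([603.7,  28.4]), np.float64(80.7), 'rootang', np.float64(-1.648), 'rel', np.float64(1.914), 'q', 60.0) (array([603.7,  28.4]), np.float64(80.7), 'rootang', np.float64(-1.648), 'rel', np.float64(1.899), 'q', 60.0)
t 63.77 p [464.8 140.9 214.5] yaw 0.461 F [-0.1  0.3 -0.4] w 49.8 j7 -1.61
  turn -0.0 shift [ 214.5 -479.   -80.7] tilt [0.009 0.006] rows@35 16
  tilt fix ay az [-0.001 -0.01 ]
```

View pics/g23.png

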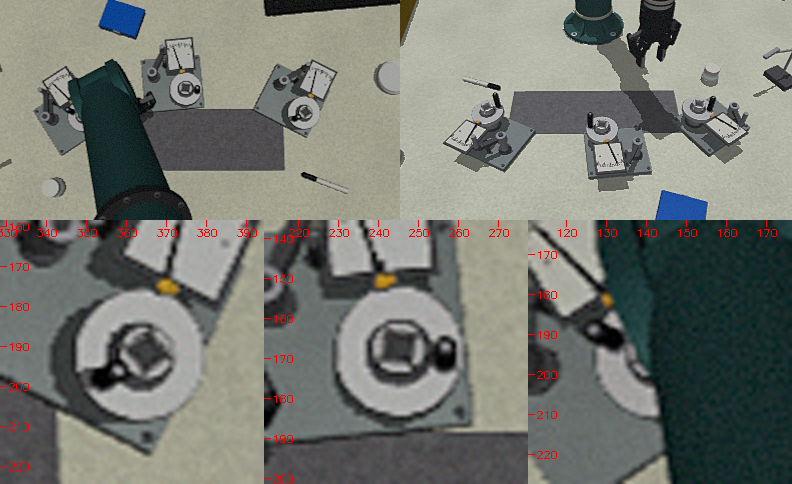

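```bash
cat > rim2.py <<'E'
from h import *
import sys
d=np.load(sys.argv[1]); im=d['T']
for i in map(int,sys.argv[2:]):
    c=ST[i]['s']
    w=wmap('top',im,c,60,.25,74.5).mean(2).astype(np.float32); w=cv2.GaussianBlur(w,(0,0),3)
    A=np.arange(-np.pi,np.pi,np.pi/60); rr=np.arange(36,50,.1); rad=[]
    for a in A:
        x=rr*np.cos(a);y=rr*np.sin(a)
        v=cv2.remap(w,((60-y)/.25-.5).astype(np.float32)[None],((60-x)/.25-.5).astype(np.float32)[None],1)[0]
        rad.append(rr[np.gradient(v).argmin()])
    rad=np.array(rad); F=ST[i]['yaw']; keep=np.abs((A-F+np.pi)%(2*np.pi)-np.pi)>.3   # skip the feeler/plate
    def mod(p): q=np.abs((A-p[2]+np.pi)%(2*np.pi)-np.pi); return p[0]*np.cos(A)+p[1]*np.sin(A)+p[3]+p[4]*np.where(q<np.pi/3,.5*(1+np.cos(3*q)),0)
    best=min((least_squares(lambda p:(mod(p)-rad)[keep],[0,0,t,42,3.5],bounds=([-4,-4,-9,40,2.5],[4,4,9,44,4.5]),loss='soft_l1',f_scale=.4) for t in F+np.array([-.5,0,.5])),key=lambda f:f.cost)
    print(i,best.x.round(2),'cost',best.cost.round(2),'bump-feeler',((best.x[2]-F+np.pi)%(2*np.pi)-np.pi).round(3))
    k=np.argsort((A-F+np.pi)%(2*np.pi)); print((rad[k][::3]).round(1))
    # handle
    u=onz('top',(0,0),0)
E
python3 rim2.py pics/g23.npz 1 2
```

```text
1 [ 0.05  0.34 -0.55 41.14  4.5 ] cost 8.83 bump-feeler -0.076
[41.3 41.2 41.7 41.5 41.1 41.2 40.9 41.  40.3 39.8 40.6 40.7 40.3 40.
 42.2 43.5 43.9 44.3 45.  45.4 44.3 42.4 44.2 43.5 43.1 41.7 41.4 41.3
 40.9 41.3 41.2 41.7 41.1 40.9 41.7 40.7 40.9 41.6 41.4 41.6]
2 [ 1.06 -0.48  0.15 41.59  3.99] cost 12.79 bump-feeler 0.058
[41.5 40.2 41.4 41.2 40.8 40.6 40.6 40.7 43.4 42.3 42.5 42.1 42.4 42.3
 43.2 43.2 43.6 45.  45.5 45.  44.5 43.2 46.  44.6 43.2 42.5 41.8 41.4
 41.4 40.1 40.7 41.1 41.4 41.1 40.3 40.6 40.6 40.2 39.4 41.3]
```

Call:
move_arm:
  targets:
    - [0,-10,20,0,0,0,50]
    - [0,-13,27,0,0,0,50]
    - [0,-13,27,0,0,0,50]
    - [0,-13,27,0,0,0,50]
    - [0,-13,27,0,0,0,50]
    - [0,-13,27,0,0,0,50]
    - [0,0,0,0,0,0,50]
    - [0,0,0,0,0,0,50]

```text
time: 64.43
ee_pos: [470.2, -23.7, 213.9]
eef_rot: [0.858, 1.396, -0.828]
force: [-0.0, 0.4, 0.1]
gripper_width: 49.8
```

```bash
python3 rd.py 3 g24; python3 rim2.py pics/g24.npz 3
```

```text
top (array([522.6, 314.4]), np.float64(79.8), 'rootang', np.float64(-1.661), 'rel', np.float64(1.904), 'q', 60.0)
scn (array([522.6, 314.4]), np.float64(79.8), 'rootang', np.float64(-1.661), 'rel', np.float64(1.886), 'q', 60.0)
handle ang -1.625 r 306.5 z 213.8 F [-0.4  0.5  0.8] t 64.5
3 [ 0.28  0.31  0.54 41.39  4.5 ] cost 24.28 bump-feeler -0.052
[41.2 41.3 40.1 41.4 41.3 41.1 42.  40.8 41.8 40.9 41.3 40.3 40.9 41.3
 41.7 42.2 45.1 45.3 44.7 45.5 44.9 42.2 44.8 39.9 49.9 40.7 41.6 42.2
 41.8 41.8 41.8 41.1 41.2 40.9 41.2 40.3 40.5 40.8 41.8 41.4]
```

```bash
python3 -c "
from bench import *
print(close_job())"
```

```text
the job is handed in; nothing more can be done
None
```

I fitted all three wheels, one to each stand, and swung each gauge in against its stop. I cranked each wheel to its high spot, released it and handed the job in at about 64 s of 210 s, with the robot clear. I gave no verdict of my own on the pass mark because one check falls short of it.

| Stand | Pointer reading, top / scene camera (rad) | High spot from feeler, rim outline fit (rad) |
|---|---|---|
| 1 (robot's right) | 0.62 / 0.63 | −0.08 |
| 2 (middle) | 0.645 / 0.65 | +0.06 |
| 3 (robot's left) | 0.63 / 0.63 | −0.05 |

- **Seating:** each wheel went down to the expected height, and pressing on it at the bottom gave 29 to 35 N of resistance. I judged "fully down" from that height and force.
- **Gauge arms:** each arm stopped moving under a further push, and the arm angles had not changed when I looked again afterwards.
- **Check that disagreed:** the readings for stands 1 and 3 fall just below the 0.635 threshold. I think my readings run about 0.03 to 0.05 low, because on the round part of the one wheel I could measure they showed 0.155 where about 0.2 is expected. The rim fits are a separate measurement and put every high spot within about 5° of the feeler, against the 15° allowed, so I left the wheels where they were.
- **Readings while held:** with the gripper still on the handle, peaks on stands 1 and 3 read up to 0.04 higher (0.655 and 0.67). I put this down to side play in the fit.
- **First wheel:** my first grip on the wheel now on stand 1 held only the top of the hub. I set that wheel down on the bench and regripped it before fitting it. Setting it down pressed the bench with 79 N for a moment, under the 120 N wrist limit; I did not rule out that it counts against the 40 N limit on the arm and gripper body.
- **Bystanders:** the arm was never sent near the jar, the pen or the slide box. They looked in place in the last pictures, though I did not measure their positions again.

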